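# Fetch the press plate with a drag hook and seat it on the flower press

### The job

The flower press is missing its press plate, which lies in the grey tray pushed back under the wire rack. Pick up the drag hook, hook it over the tray's front lip and drag the tray forward until the plate lies wholly in front of the rack, then stand the hook back on the desk on its two feet, clear of the tray. Take the plate by its hub and lower it gently over the press's central shaft and guide pin together until it sits fully home and flat on the stack, let go, and leave the tray out in front and everything else where it is.

Things in the scene. Friction and masses are not known exactly. Their poses are not given: they have to be found in the camera images.
- press_seat (a point): flower press, fixed: wooden base 125 x 125 x 25 mm with a fixed stack 100 x 100 mm on it, its top 45 mm above the desk. This point: middle of the stack's top, on the shaft's axis; z up, x towards the guide pin. Steel shaft here: 20 mm diameter, cone-tipped, top 55 mm above this point. Steel pin: 9 mm diameter, cone-tipped, 40 mm tall, 33 mm away along +x.
- pin_foot (a point): foot of the guide pin on top of the press's stack, 33 mm from the shaft's axis.
- lid_center (a point): press plate, loose, 0.2-0.5 kg: wooden plate 90 x 90 x 12 mm with a hub block 44 x 44 x 45 mm on its middle, flats along x and y (57 mm high in all). Round 22.5 mm hole through both; 11.5 mm square pin hole through the plate 33 mm off along +x. It lies hub up on the tray's 4 mm floor. This point: on the round hole's axis, half-way up (28.5 mm above the underside).
- lid_pin_hole (a point): the pin hole's centre at the plate's underside.
- tray: grey plastic tray, loose, 0.2-0.45 kg, 180 (x) x 150 (y) x 30 mm, walls and floor 4 mm, on the desk, pushed under the rack. Origin: centre of its underside; +x towards the rack's back, front lip (nearest the robot) 90 mm along -x. Slides at a pull of 2 to 9 N. The first 30 mm inside the front wall are free at the start.
- tray_lip (a point): middle of the top edge of the tray's front wall (the middle of its 4 mm thickness), 30 mm above the tray's underside. At the start it stands 5 to 45 mm in front of the rack's front edge.
- rack: wire rack, fixed on the desk, open in front: 420 mm wide, 240 mm deep, a post at each corner; wire roof from 105 to 111 mm above the desk, fixed stock boxes on its rear half up to 55 mm higher, and a fixed cardboard box 110 x 50 x 60 mm standing inside along its left (+y) side. Origin: middle of its front edge, at desk height; x into its depth, y along the front.
- hook_center (a point): drag hook, loose, 0.25 kg, on its two feet: bar 180 x 20 x 8 mm, underside 40 mm up, with a downturned blade at each end (5 mm thick, 50 wide, 40 tall; mid-plane 87.5 mm from here; ends alike) and an upright wooden grip in the middle, 45 (x) x 22 (y) x 55 mm, top 103 mm above the soles. This point: middle, 51.5 mm above the soles; x along the bar, z up.
- jar: bystander: closed jar, 54 mm diameter, 75 mm tall, under the rack at its right. Origin: centre of its underside.
- glue: bystander: glue bottle, 36 mm diameter, 100 mm tall, in front of the rack, right of the tray's way. Origin: centre of its underside.
- pot: bystander: terracotta cup, 72 mm diameter, 70 mm tall, in front of the rack, left of the tray's way. Origin: centre of its underside.
- flask: bystander: dark flask, 76 mm diameter, 190 mm tall, at the back right. Origin: centre of its underside.
- mug: bystander: white mug, 76 mm diameter, 85 mm tall, behind the press. Origin: centre of its underside.
Not all that is in view belongs to the job. Leave any yellow look-alike of the part that bears hook_center alone.

How it is judged:
By the outcome, as a careful person would: the job done as asked, in the order asked, and still so for the second after the job is handed in, with the robot touching nothing.
It also fails if it takes over 67 s, if anything falls off the work surface, if the arm or the gripper's body presses on something with over 40 N, if the wrist force passes 120 N, or if a joint passes its speed limit or range.

### The arm

A 6-joint arm with a two-finger parallel gripper is mounted at the origin on the work surface. World frame = base frame: x ahead of the robot, y to its left, z up, the work surface at z = 0. Lengths are in mm, angles in rad, forces in N, time in s.
With the tool pointing down it reaches from about 350 to 775 mm from the base axis. Payload 7.3 kg.
Tool frame: the origin (TCP) lies at the very end of the fingers, on their centre line; the grasp point (between the pads) lies 19 mm behind it; z points along the fingers, y is the direction in which the jaws open and shut (so a half turn about z gives the same grasp; the last joint's range is limited). The gripper opens to 92 mm and grips with 3 to 60 N. Pads are 19 mm wide; open, the fingers measure 130 mm over their backs; the gripper's body (75 mm by 190 mm) begins 47 mm behind the grasp point.
Start: joints at [1.081, 0.342, 1.524, -0, 1.275, -0.146], TCP at [176.946, 494.302, 226.741] pointing down, gripper open.
Joint ranges: [-2.53, 2.53], [-0.77, 2.02], [0.04, 2.7], [-1, 4.14], [0.28, 2.66], [-3.11, 3.11]. Speed limits (rad/s): [2.57, 2.57, 3.14, 3.14, 3.14, 3.14].

### API

Orientations are given as [roll, pitch, yaw] about the fixed x, y, z axes, in that order (R = Rz(yaw) Ry(pitch) Rx(roll)).
In Python, from plant import bot gives the robot as it stands.
- The arm moves only by the tool arm_command, never from a script. Its argument "targets" is a list of rows, each an object of numbers: "x", "y", "z": the shift along the world's x, y, z in cm; "roll": the turn about the world's z in rad. In form: [{"x": .., "y": .., "z": .., "roll": ..}, ...]. A call has 1 to 8 rows; each row is the pose to reach, as a shift and turn from the pose commanded when the call began; what a row does not reach only later rows make up. A row lasts 1/12 s, in which the tool goes at most 41.7 mm and 7.16 degrees, less where a joint would pass 70% of its speed; a pose out of reach is approached as far as the arm can. A call with a gripper value outside its range is refused whole. "fingers" is the opening, from 0 (shut) to 1 (fully open), set as the call begins (left out, the last holds). The fingers move at their own pace and stop on an object; the grip force is fixed at half the most. Time passes only in rows, so rows that repeat a pose let the fingers close. It gives the time, the measured TCP pose, the force and the opening at its end, in the units of the state.
- bot.get_obs(): the state, without advancing time (a new reading comes with each control period).
- bot.capture(name): name is "scene" or "top"; returns a dict with "img" (400x640x3 uint8, blue, green, red), "fx", "fy", "cx", "cy" (pixels), "position" and "rotation" of the camera in the world. Camera axes: x right, y down, z forward; pixel columns grow to the right and rows downward; lengths in mm; the calibration is good to about 2 mm. A picture is of the moment at which its call begins. There is no depth.
- bot.close_job(): hands the job in, once; it reports no verdict.
The state is a dict: "time": time; "joint_positions": joint angles; "dq": joint speeds; "tau": joint torques, N m; "tool_pos": TCP position; "tcp_rot": TCP orientation; "contact_force": force on the tool from outside, world axes, zero at the start; "moment": the same for the moment, N m; "grip_width": finger opening in mm.
Only numpy, scipy, OpenCV 4.12 (cv2) and the standard library are available. Lean on these libraries where they do the work, as an engineer would, in place of code of your own. Each camera call takes 0.05 s, during which the arm holds its last target.

## Working session

There is one attempt and no reset: what is moved stays moved. The work goes in short steps, Python scripts to look and compute and a tool call to move; the robot and the scene stay as the last step left them, time stands still between calls to the robot, and variables do not carry over. Pictures are saved under pics/ and viewed, and the job is handed in when it is done.

Besides the shell and the picture viewer there is one more tool, called as name([rows], argument=value, ...), one row to a line, values as JSON. arm_command: Moves the arm, as the interface text tells. Its arguments: {"type":"object","properties":{"targets":{"type":"array","items":{"type":"object","properties":{"x":{"type":"number"},"y":{"type":"number"},"z":{"type":"number"},"roll":{"type":"number"}}}},"fingers":{"type":"number"}},"required":["targets"]}

```bash
mkdir -p pics; ls
python3 - <<'E'
from plant import bot
import cv2,numpy as np
print(bot.get_obs())
for n in("scene","top"):
    c=bot.capture(n); cv2.imwrite(f"pics/{n}0.png",c["img"]); print(n,{k:np.round(v,4).tolist() if k!="img" else 0 for k,v in c.items()})
E
```

```text
pics
{'time': 0.0, 'joint_positions': array([ 1.08099510e+00,  3.42738264e-01,  1.52501120e+00, -5.53467156e-06,
        1.27538758e+00, -1.45989528e-01]), 'dq': array([ 5.20094449e-04, -7.65053342e-04,  5.32790068e-04,  5.57112763e-04,
        1.90900461e-04, -9.65015280e-05]), 'tau': array([-2.57998554e-04, -4.31251216e+01, -2.44212878e+01,  7.19343591e-02,
        5.59485366e-02, -1.47215346e-04]), 'tool_pos': array([176.75056283, 493.92587897, 226.03892333]), 'tcp_rot': array([-3.14006392e+00, -2.19428607e-04,  2.79778240e+00]), 'contact_force': array([0.03799705, 1.07038819, 0.10869829]), 'moment': array([ 6.07220333e-03, -1.00564279e-02,  5.23845563e-05]), 'grip_width': 91.48841112980716}
scene {'img': 0, 'fx': 452.081, 'fy': 452.081, 'cx': 319.0131, 'cy': 200.8137, 'position': [1407.4925, -191.6769, 953.8103], 'rotation': [-2.3467, -0.0208, 1.4159]}
top {'img': 0, 'fx': 374.2113, 'fy': 374.2113, 'cx': 319.191, 'cy': 195.1406, 'position': [335.3763, -25.7018, 1010.8164], 'rotation': [-2.962, -0.0064, -1.5826]}
```

View pics/scene0.png

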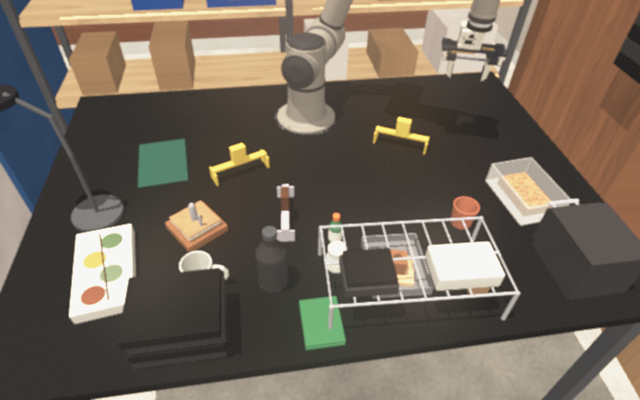

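View pics/top0.png

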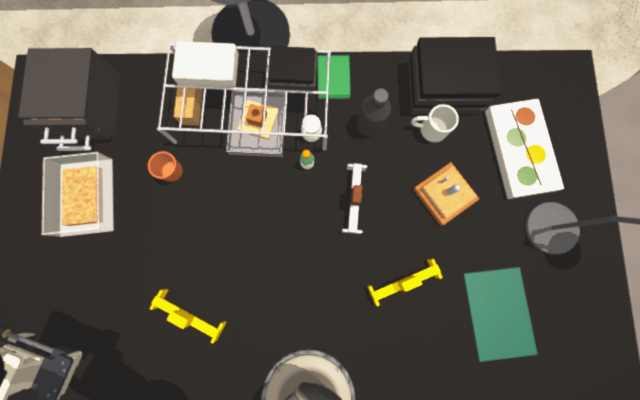

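The candidates for the hook are the steel bar with the brown grip at top (355,198) / scene (286,212), the yellow bar at top (187,316), and the yellow bar at top (405,283). The steel one with the wooden grip is the hook, and the yellow ones are look-alikes. The rack is at top (245,95), with the tray and plate at (257,120). The press is at (447,193). I'll check close crops next.

```bash
cat > h.py <<'E'
import numpy as np,cv2
from scipy.spatial.transform import Rotation as R
def cam(c):
    return np.array([[c["fx"],0,c["cx"]],[0,c["fy"],c["cy"]],[0,0,1]]),R.from_euler("xyz",c["rotation"]).as_matrix(),np.array(c["position"])
def ray(c,u,v,z):
    K,M,p=cam(c); d=M@np.linalg.inv(K)@[u,v,1]; return p+d*(z-p[2])/d[2]
def proj(c,P):
    K,M,p=cam(c); q=K@(M.T@(np.array(P,float)-p)); return q[:2]/q[2]
def tri(cs,uvs):
    A=np.zeros((3,3));b=np.zeros(3);L=[]
    for c,(u,v) in zip(cs,uvs):
        K,M,p=cam(c); d=M@np.linalg.inv(K)@[u,v,1]; d/=np.linalg.norm(d); Q=np.eye(3)-np.outer(d,d); A+=Q;b+=Q@p
    return np.linalg.solve(A,b)
def crop(img,x,y,w,h,s,name):
    o=cv2.resize(img[y:y+h,x:x+w],None,fx=s,fy=s,interpolation=cv2.INTER_CUBIC); cv2.imwrite("pics/"+name,o)
E
python3 - <<'E'
from h import *; from plant import bot
import pickle
t=bot.capture("top"); s=bot.capture("scene"); pickle.dump((t,s),open("c0.pkl","wb"))
crop(t["img"],150,40,190,130,4,"t_rack.png")
crop(t["img"],330,150,60,90,6,"t_hook.png")
crop(t["img"],405,150,80,80,7,"t_press.png")
crop(s["img"],310,200,200,120,4,"s_rack.png")
crop(s["img"],150,170,160,90,5,"s_ph.png")
E
```

```text
(no output)
```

View pics/t_rack.png

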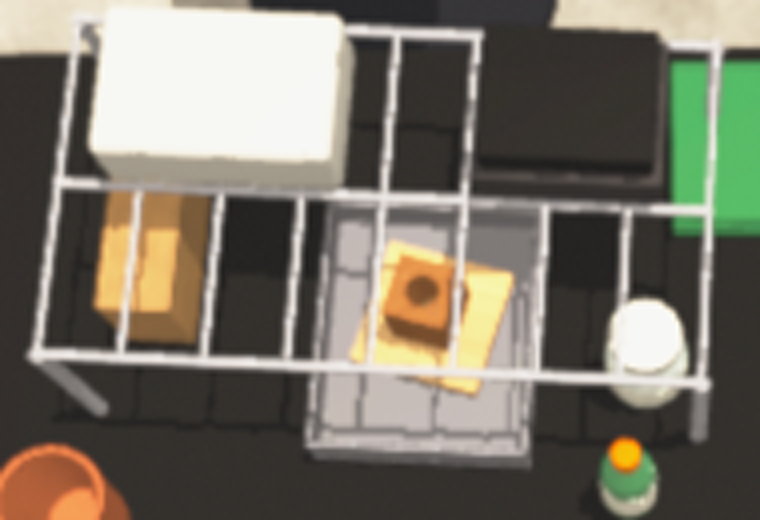

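View pics/t_hook.png

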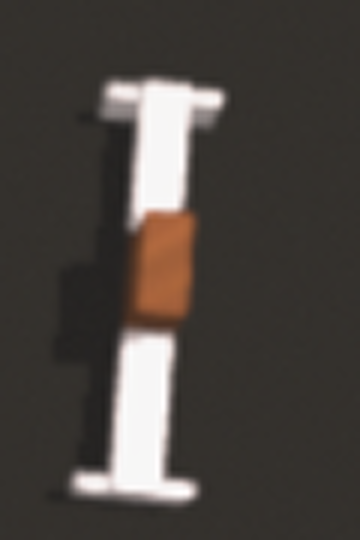

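View pics/t_press.png

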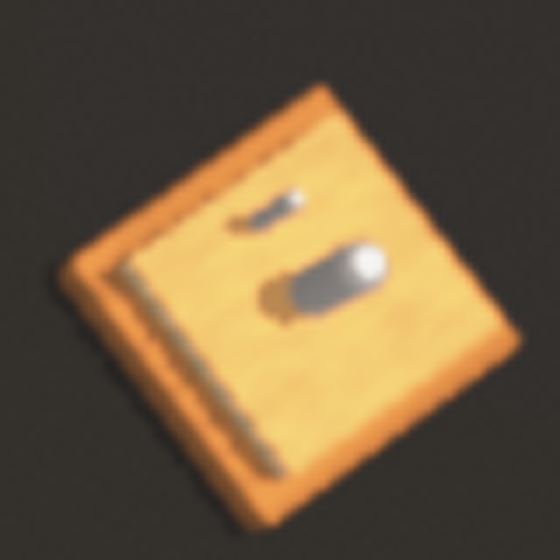

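View pics/s_rack.png

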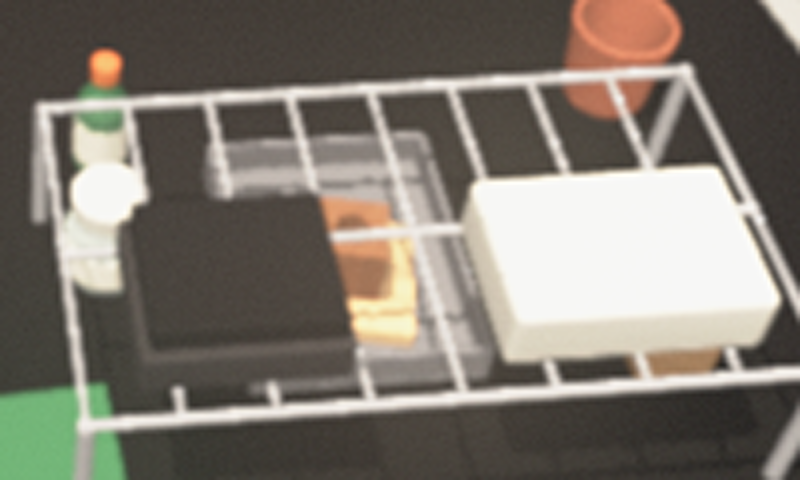

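View pics/s_ph.png

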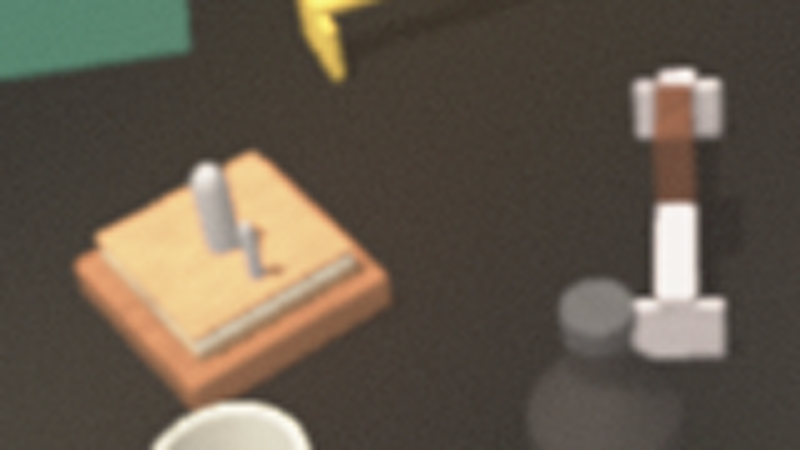

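Run:
```python
from h import *; import pickle
t,s=pickle.load(open("c0.pkl","rb"))
def T(x,y,o,k,z): return ray(t,o[0]+(x+.5)/k-.5,o[1]+(y+.5)/k-.5,z)
np.set_printoptions(precision=1,suppress=True)
print("grip top"); g=np.array([T(*p,(330,150),6,103) for p in [(145,213),(197,213),(185,320),(135,317)]]);print(g,g.mean(0))
print("bar far/near end mid z48",T(165,85,(330,150),6,48),T(137,490,(330,150),6,48))
print("blades far", T(104,85,(330,150),6,40),T(223,92,(330,150),6,40),"near",T(72,483,(330,150),6,40),T(197,490,(330,150),6,40))
print("press corners z25",[T(*p,(405,150),7,25) for p in [(320,85),(520,340),(258,528),(62,268)]])
print("stack z45",[T(*p,(405,150),7,45) for p in [(340,112),(283,478),(122,265)]])
print("shaft tip z100",T(369,262,(405,150),7,98),"pin z85",T(297,198,(405,150),7,84),"pinfoot",T(240,225,(405,150),7,45),"shaft foot",T(280,300,(405,150),7,45))
print("tri shaft", tri([t,s],[(405+369/7,150+262/7),(150+205/5,170+168/5)]),"pin",tri([t,s],[(405+297/7,150+198/7),(150+245/5,170+226/5)]))
o=(150,40)
print("tray front lip z30",T(308,445,o,4,30),T(530,453,o,4,30))
print("hub hole z61",T(422,290,o,4,61))
print("hub top",[T(*p,o,4,61) for p in[(402,258),(460,272),(448,335),(387,315)]])
print("plate z16",[T(*p,o,4,16) for p in[(392,240),(514,272),(476,394),(350,360)]])
print("rack front bar z111",T(35,355,o,4,111),T(705,383,o,4,111))
print("pot z70",T(52,490,o,4,70),"glue z100",T(626,452,o,4,98),"jar top z75",T(648,335,o,4,75))
print("flask", ray(t,381,96,190),"mug",ray(t,440,122,85))
crop(t["img"],215,130,80,35,10,"t_lip.png")
```

```text
grip top
[[ 524.5 -119.4  103. ]
 [ 524.3 -140.9  103. ]
 [ 479.6 -134.6  103. ]
 [ 481.1 -114.1  103. ]] [ 502.4 -127.2  103. ]
bar far/near end mid z48 [ 593.8 -135.6   48. ] [ 414.8 -118.2   48. ]
blades far [ 596.2 -109.3   40. ] [ 592.4 -162.3   40. ] near [418.8 -91.   40. ] [ 415.2 -145.    40. ]
press corners z25 [array([ 603.1, -392.8,   25. ]), array([ 501.5, -462.1,   25. ]), array([ 430.5, -356.4,   25. ]), array([ 531.5, -288. ,   25. ])]
stack z45 [array([ 587. , -392.2,   45. ]), array([ 447.1, -360.3,   45. ]), array([ 528.4, -305.4,   45. ])]
shaft tip z100 [ 518.  -378.3   98. ] pin z85 [ 544.8 -359.3   84. ] pinfoot [ 543.3 -351.    45. ] shaft foot [ 514.4 -364.1   45. ]
tri shaft [ 516.3 -378.5  100.8] pin [ 544.  -360.4   82.6]
tray front lip z30 [638.3 216.1  30. ] [631.1  65.3  30. ]
hub hole z61 [736.1 135.5  61. ]
hub top [array([759. , 149.4,  61. ]), array([748.6, 110.2,  61. ]), array([704.1, 117.6,  61. ]), array([718.5, 158.6,  61. ])]
plate z16 [array([792.7, 165.1,  16. ]), array([767.9,  78.6,  16. ]), array([678.2, 104.3,  16. ]), array([703.8, 192.3,  16. ])]
rack front bar z111 [673.8 369.6 111. ] [651.3 -52.  111. ]
pot z70 [597.3 370.7  70. ] glue z100 [610.7  -1.7  98. ] jar top z75 [697.4 -16.   75. ]
flask [ 719.  -180.4  190. ] mug [ 694.2 -351.5   85. ]
```

View pics/t_lip.png

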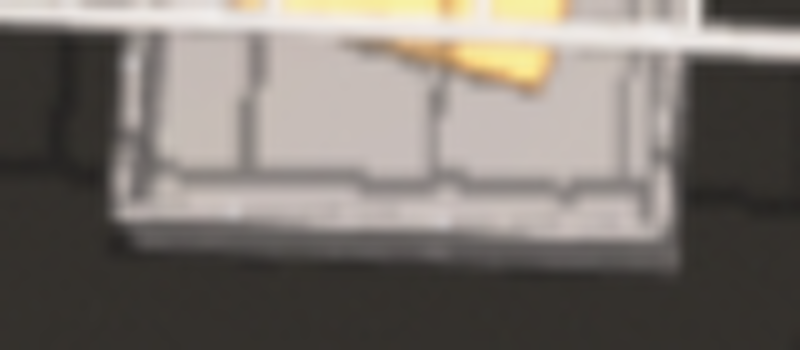

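The close crops confirm the choice. The hook is the steel bar with the wooden grip, at about (504,-127) with yaw about -0.10. The tray lip middle is near (636,141), with tray yaw about -0.05. The rack front edge near y=141 is at x≈661. The hub is near (736,135), with plate yaw about -0.29 modulo 90°. The press shaft is at about (517,-378) and the pin at about (544,-360). I'll start by moving to the hook.

arm_command([
  {"x": 1.8,"y": -3.4,"z": 0,"roll": 0.05},
  {"x": 3.6,"y": -6.8,"z": 0,"roll": 0.1},
  {"x": 5.4,"y": -10.2,"z": 0,"roll": 0.15},
  {"x": 7.2,"y": -13.6,"z": 0,"roll": 0.2},
  {"x": 9,"y": -17,"z": 0,"roll": 0.246},
  {"x": 10.8,"y": -20.4,"z": 0,"roll": 0.246},
  {"x": 12.6,"y": -23.8,"z": 0,"roll": 0.246},
  {"x": 14.4,"y": -27.2,"z": 0,"roll": 0.246},
], fingers=1)

```text
time: 0.87
tool_pos: [321.3, 220.6, 226.8]
tcp_rot: [3.141, 0.0, 3.044]
contact_force: [0.3, 0.5, -0.1]
grip_width: 91.7
```

arm_command([
  {"x": 2.3,"y": -4.4},
  {"x": 4.6,"y": -8.7},
  {"x": 6.9,"y": -13.1},
  {"x": 9.2,"y": -17.5},
  {"x": 11.5,"y": -21.8},
  {"x": 13.8,"y": -26.2},
  {"x": 16.1,"y": -30.6},
  {"x": 18.3,"y": -34.9},
])

```text
$.targets[0]: bad value
```

arm_command([
  {"z": -2},
  {"z": -4},
  {"z": -6},
  {"z": -8},
  {"z": -8},
  {"z": -8},
])

```text
$.targets[0]: bad value
```

arm_command([
  {"x": 2.3,"y": -3.8,"z": 0,"roll": 0},
  {"x": 4.6,"y": -7.6,"z": 0,"roll": 0},
  {"x": 6.9,"y": -11.4,"z": 0,"roll": 0},
  {"x": 9.2,"y": -15.2,"z": 0,"roll": 0},
  {"x": 11.5,"y": -19,"z": 0,"roll": 0},
  {"x": 13.8,"y": -22.8,"z": 0,"roll": 0},
  {"x": 16,"y": -26.6,"z": 0,"roll": 0},
  {"x": 17,"y": -30,"z": 0,"roll": 0},
])

```text
time: 1.53
tool_pos: [487.7, -68.3, 226.6]
tcp_rot: [3.141, 0.001, 3.044]
contact_force: [1.0, 0.5, 0.4]
grip_width: 91.7
```

arm_command([
  {"x": 1.3,"y": -3,"z": 0,"roll": 0},
  {"x": 1.3,"y": -4.9,"z": -2,"roll": 0},
  {"x": 1.3,"y": -4.9,"z": -5,"roll": 0},
  {"x": 1.3,"y": -4.9,"z": -8,"roll": 0},
  {"x": 1.3,"y": -4.9,"z": -8,"roll": 0},
  {"x": 1.3,"y": -4.9,"z": -8,"roll": 0},
])

```text
time: 2.03
tool_pos: [498.7, -115.1, 146.0]
tcp_rot: [3.14, -0.003, 3.044]
contact_force: [0.7, -0.2, 1.5]
grip_width: 91.8
```

Run:
```python
from h import *; from plant import bot
o=bot.get_obs(); print(o["tool_pos"],o["tcp_rot"],o["time"])
s=bot.capture("scene"); crop(s["img"],230,100,110,150,4,"s1.png")
t=bot.capture("top"); crop(t["img"],300,130,110,130,4,"t1.png")
```

```text
[ 498.71381502 -115.08936989  145.97968582] [ 3.14048646 -0.00343423  3.04362186] 2.0333
```

View pics/s1.png

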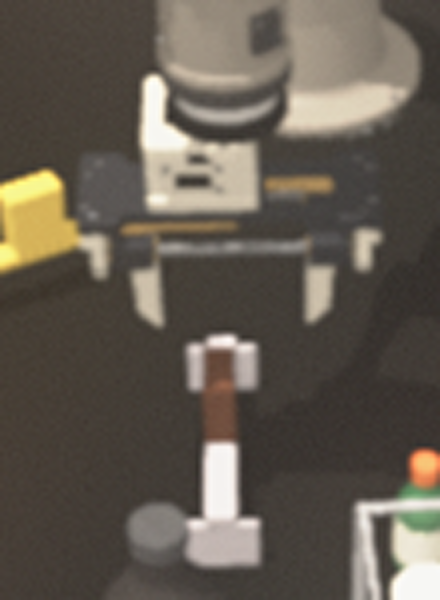

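View pics/t1.png

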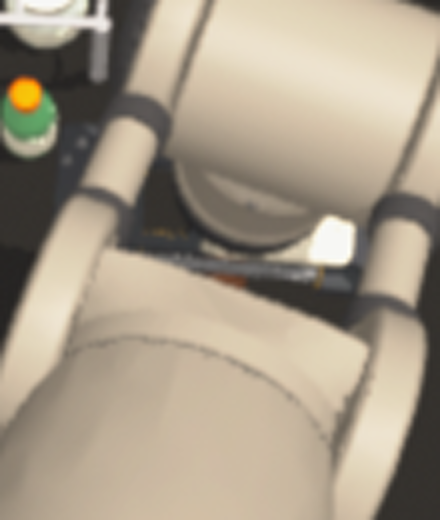

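The scene crop shows the open jaws straddling the grip line, with the grip at crop (220,390) and the jaws at (150,300) and (320,300). Next I correct xy and descend.

arm_command([
  {"x": 0.53,"y": -1.2,"z": 0,"roll": 0},
  {"x": 0.53,"y": -1.2,"z": -2,"roll": 0},
  {"x": 0.53,"y": -1.2,"z": -4,"roll": 0},
  {"x": 0.53,"y": -1.2,"z": -6,"roll": 0},
  {"x": 0.53,"y": -1.2,"z": -8,"roll": 0},
  {"x": 0.53,"y": -1.2,"z": -9.9,"roll": 0},
  {"x": 0.53,"y": -1.2,"z": -9.9,"roll": 0},
  {"x": 0.53,"y": -1.2,"z": -9.9,"roll": 0},
])

```text
time: 2.8
tool_pos: [505.6, -128.0, 48.4]
tcp_rot: [-3.141, 0.001, 3.044]
contact_force: [0.9, -0.4, -0.0]
grip_width: 91.5
```

arm_command([
  {"x": 0,"y": 0,"z": 0,"roll": 0},
  {"x": 0,"y": 0,"z": 0,"roll": 0},
  {"x": 0,"y": 0,"z": 0,"roll": 0},
  {"x": 0,"y": 0,"z": 0,"roll": 0},
  {"x": 0,"y": 0,"z": 0,"roll": 0},
  {"x": 0,"y": 0,"z": 0,"roll": 0},
  {"x": 0,"y": 0,"z": 0,"roll": 0},
  {"x": 0,"y": 0,"z": 0,"roll": 0},
], fingers=0)

```text
time: 3.47
tool_pos: [504.9, -127.4, 47.8]
tcp_rot: [3.142, 0.0, 3.044]
contact_force: [0.9, -0.2, -0.3]
grip_width: 43.1
```

arm_command([
  {"x": 0,"y": 0,"z": 0,"roll": 0},
  {"x": 0,"y": 0,"z": 0,"roll": 0},
  {"x": 0,"y": 0,"z": 0,"roll": 0},
  {"x": 0,"y": 0,"z": 0,"roll": 0},
  {"x": 0,"y": 0,"z": 0,"roll": 0},
  {"x": 0,"y": 0,"z": 0,"roll": 0},
])

```text
time: 3.97
tool_pos: [504.8, -127.4, 47.6]
tcp_rot: [3.141, -0.0, 3.044]
contact_force: [-0.1, 0.2, -1.4]
grip_width: 22.1
```

arm_command([
  {"x": 0,"y": 0,"z": 1,"roll": 0},
  {"x": 0,"y": 0,"z": 2,"roll": 0},
  {"x": 0,"y": 0,"z": 2,"roll": 0},
])

```text
time: 4.22
tool_pos: [506.1, -127.8, 70.0]
tcp_rot: [-3.141, 0.003, 3.044]
contact_force: [-0.2, 0.7, -2.6]
grip_width: 22.2
```

Gripped: the force matches the hook's weight and the opening is 22 mm. Next I lift it high, carry it over, and lower it behind the lip.

arm_command([
  {"x": 0,"y": 0,"z": 3,"roll": 0},
  {"x": 0,"y": 0,"z": 6,"roll": 0},
  {"x": 0,"y": 0,"z": 9,"roll": 0},
  {"x": 0,"y": 0,"z": 11.5,"roll": 0},
  {"x": 0,"y": 2,"z": 11.5,"roll": 0.02},
  {"x": 1,"y": 5,"z": 11.5,"roll": 0.048},
  {"x": 2,"y": 8,"z": 11.5,"roll": 0.048},
  {"x": 3,"y": 11,"z": 11.5,"roll": 0.048},
])

```text
time: 4.88
tool_pos: [535.0, -16.3, 183.5]
tcp_rot: [3.142, 0.001, 3.091]
contact_force: [1.6, -0.4, -1.7]
grip_width: 21.8
```

arm_command([
  {"x": 0.5,"y": 3,"z": 0,"roll": 0},
  {"x": 1,"y": 6,"z": 0,"roll": 0},
  {"x": 1.5,"y": 9,"z": 0,"roll": 0},
  {"x": 2,"y": 12,"z": 0,"roll": 0},
  {"x": 2.5,"y": 15,"z": 0,"roll": 0},
  {"x": 2.6,"y": 16,"z": 0,"roll": 0},
  {"x": 2.6,"y": 16,"z": 0,"roll": 0},
])

```text
time: 5.47
tool_pos: [560.6, 145.2, 182.8]
tcp_rot: [3.141, 0.0, 3.095]
contact_force: [0.3, -1.1, -3.6]
grip_width: 21.9
```

Run:
```python
from h import *; from plant import bot
o=bot.get_obs(); print(o["tool_pos"],o["tcp_rot"],o["contact_force"],o["time"])
s=bot.capture("scene"); cv2.imwrite("pics/s2.png",s["img"])
t=bot.capture("top"); crop(t["img"],160,70,170,150,4,"t2.png")
```

```text
[560.62813274 145.18474632 182.78207455] [3.14088242e+00 1.49580211e-04 3.09525853e+00] [ 0.26514338 -1.05101511 -3.62283337] 5.4667
```

View pics/s2.png

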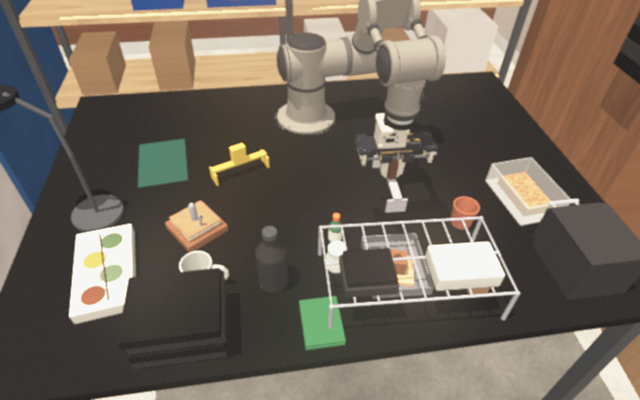

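View pics/t2.png

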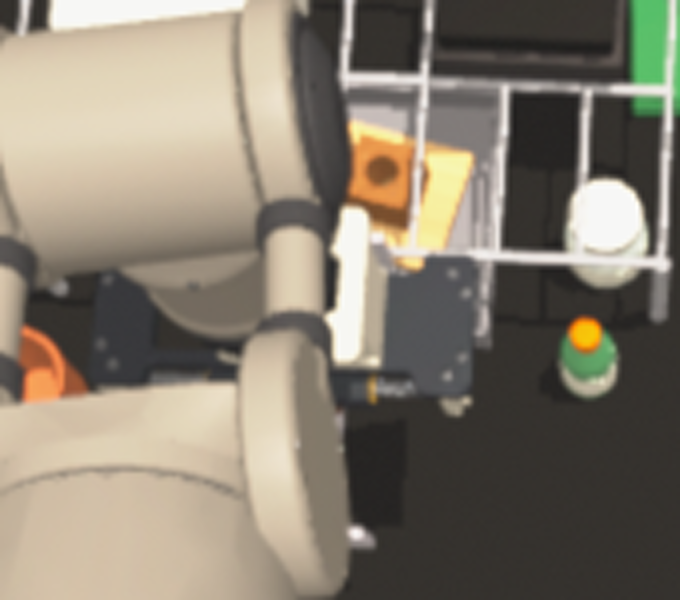

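Run:
```python
from h import *; from plant import bot
s=bot.capture("scene"); crop(s["img"],340,150,150,130,5,"s3.png")
c=np.array([560.6,145.2]);a=-0.05;ax=np.array([np.cos(a),np.sin(a)]);ay=np.array([-ax[1],ax[0]])
for z in (135,175):
  for e in(25,-25):
    p=c+ax*90+ay*e; q=proj(s,[*p,z]); print(z,e,(q-[340,150])*5)
for e in(75,-75):
  p=np.array([636,141])+ay*e; q=proj(s,[*p,30]); print("lip",e,(q-[340,150])*5)
```

```text
135 25 [326.67520992 305.76711438]
135 -25 [230.18373757 311.74980269]
175 25 [339.13472435 249.50441657]
175 -25 [240.27280259 255.41244245]
lip 75 [379.1967008  415.19822874]
lip -75 [109.04764753 433.17998296]
```

View pics/s3.png

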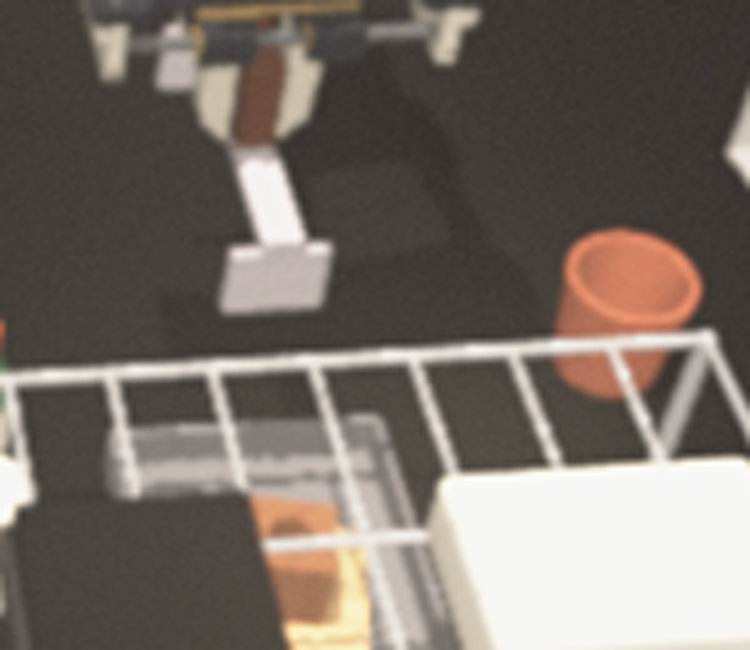

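The crop shows the far blade's bottom edge at (220–325, 308), about where predicted, and level. The lip is at (110–380, 425), also as predicted. Lowering now.

arm_command([
  {"x": 0,"y": 0,"z": -2.5,"roll": 0},
  {"x": 0,"y": 0,"z": -5,"roll": 0},
  {"x": 0,"y": 0,"z": -7.5,"roll": 0},
  {"x": 0,"y": 0,"z": -9.5,"roll": 0},
  {"x": 0,"y": 0,"z": -9.5,"roll": 0},
])

```text
time: 6.03
tool_pos: [558.1, 140.6, 83.8]
tcp_rot: [-3.14, -0.008, 3.09]
contact_force: [-0.8, -0.7, -2.8]
grip_width: 22.0
```

Run:
```python
from h import *; from plant import bot
o=bot.get_obs(); print(o["tool_pos"],o["contact_force"])
s=bot.capture("scene"); crop(s["img"],340,150,150,130,5,"s4.png")
```

```text
[558.14107846 140.64182633  83.80965095] [-0.76051038 -0.66109967 -2.79640063]
```

View pics/s4.png

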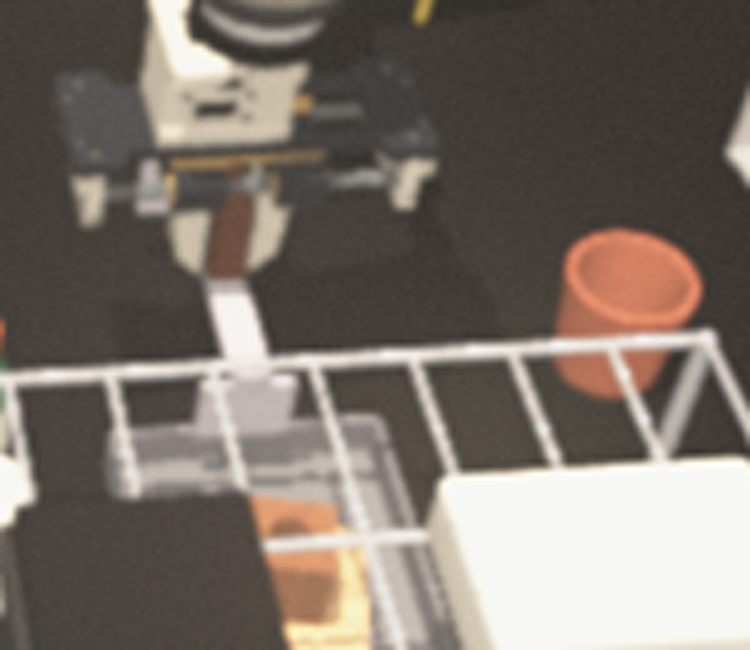

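arm_command([
  {"x": 0.3,"y": 0.4,"z": 0.2,"roll": 0},
  {"x": 0.3,"y": 0.4,"z": 0.2,"roll": 0},
  {"x": 0.3,"y": 0.4,"z": 0.2,"roll": 0},
])

```text
time: 6.33
tool_pos: [565.3, 146.7, 91.7]
tcp_rot: [3.141, 0.004, 3.092]
contact_force: [0.8, -0.3, -1.6]
grip_width: 21.9
```

arm_command([
  {"x": 0,"y": 0,"z": 0,"roll": 0},
  {"x": 0,"y": 0,"z": 0,"roll": 0},
  {"x": 0,"y": 0,"z": 0,"roll": 0},
])

```text
time: 6.58
tool_pos: [564.0, 146.7, 90.2]
tcp_rot: [3.141, 0.001, 3.092]
contact_force: [0.5, 1.3, -2.7]
grip_width: 22.1
```

arm_command([
  {"x": -0.2,"y": -0.2,"z": -0.8,"roll": 0},
  {"x": -0.2,"y": -0.2,"z": -1.6,"roll": 0},
  {"x": -0.2,"y": -0.2,"z": -2.4,"roll": 0},
  {"x": -0.2,"y": -0.2,"z": -3,"roll": 0},
  {"x": -0.2,"y": -0.2,"z": -3.5,"roll": 0},
  {"x": -0.2,"y": -0.2,"z": -3.5,"roll": 0},
  {"x": -0.2,"y": -0.2,"z": -3.5,"roll": 0},
])

```text
time: 7.17
tool_pos: [561.7, 144.6, 54.3]
tcp_rot: [-3.142, -0.001, 3.092]
contact_force: [0.1, 0.1, -2.6]
grip_width: 21.6
```

Run:
```python
from h import *; from plant import bot
o=bot.get_obs(); print(o["tool_pos"],o["contact_force"])
s=bot.capture("scene"); crop(s["img"],340,170,150,120,5,"s5.png")
```

```text
[561.7037745  144.62017695  54.25645801] [ 0.1105775   0.12750773 -2.60926146]
```

View pics/s5.png

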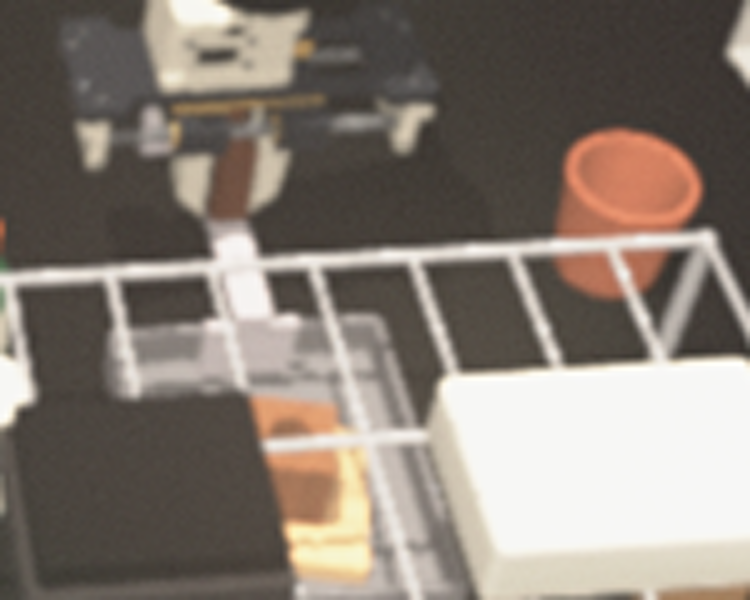

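The blade is inside the front wall (crop 250,345) and nothing is in contact. I'll drag along the tray's -x.

arm_command([
  {"x": -0.5,"y": 0.02,"z": 0,"roll": 0},
  {"x": -1,"y": 0.05,"z": 0,"roll": 0},
  {"x": -1.6,"y": 0.08,"z": 0,"roll": 0},
  {"x": -2.4,"y": 0.12,"z": 0,"roll": 0},
  {"x": -3.2,"y": 0.16,"z": 0,"roll": 0},
  {"x": -4,"y": 0.2,"z": 0,"roll": 0},
  {"x": -5,"y": 0.25,"z": 0,"roll": 0},
  {"x": -6,"y": 0.3,"z": 0,"roll": 0},
])

```text
time: 7.88
tool_pos: [501.5, 147.7, 55.1]
tcp_rot: [3.141, 0.002, 3.092]
contact_force: [3.5, -0.5, -2.8]
grip_width: 22.0
```

Run:
```python
from h import *; from plant import bot
o=bot.get_obs(); print(o["tool_pos"],o["contact_force"],o["moment"])
s=bot.capture("scene"); crop(s["img"],340,150,150,120,5,"s6.png")
```

```text
[501.49301778 147.73390543  55.14469792] [ 3.46550857 -0.48449484 -2.79697064] [ 0.01050749 -0.71143915  0.00167659]
```

View pics/s6.png

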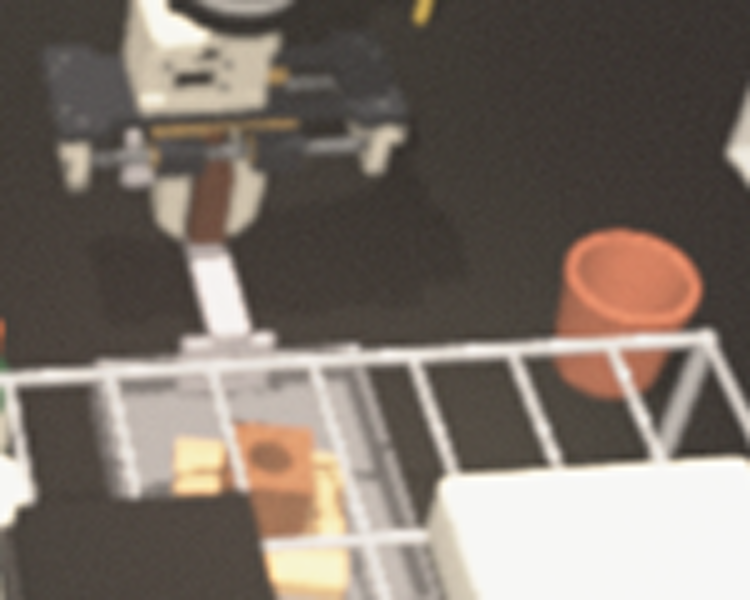

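The tray follows with a pull of about 3.5 N, and the hook stays level. I'll continue dragging.

arm_command([
  {"x": -0.8,"y": 0.04,"z": 0,"roll": 0},
  {"x": -1.6,"y": 0.08,"z": 0,"roll": 0},
  {"x": -2.4,"y": 0.12,"z": 0,"roll": 0},
  {"x": -3.2,"y": 0.16,"z": 0,"roll": 0},
  {"x": -4,"y": 0.2,"z": 0,"roll": 0},
  {"x": -4.8,"y": 0.24,"z": 0,"roll": 0},
  {"x": -5.6,"y": 0.28,"z": 0,"roll": 0},
  {"x": -6.4,"y": 0.32,"z": 0,"roll": 0},
])

```text
time: 8.6
tool_pos: [437.7, 150.9, 55.1]
tcp_rot: [3.141, 0.002, 3.092]
contact_force: [4.8, -0.4, -1.9]
grip_width: 22.0
```

arm_command([
  {"x": -0.8,"y": 0.04,"z": 0,"roll": 0},
  {"x": -1.6,"y": 0.08,"z": 0,"roll": 0},
  {"x": -2.4,"y": 0.12,"z": 0,"roll": 0},
  {"x": -3.2,"y": 0.16,"z": 0,"roll": 0},
  {"x": -4,"y": 0.2,"z": 0,"roll": 0},
  {"x": -4.6,"y": 0.23,"z": 0,"roll": 0},
  {"x": -5,"y": 0.25,"z": 0,"roll": 0},
  {"x": -5,"y": 0.25,"z": 0,"roll": 0},
])

```text
time: 9.27
tool_pos: [387.0, 153.4, 54.9]
tcp_rot: [3.142, -0.0, 3.092]
contact_force: [1.9, 0.2, -0.9]
grip_width: 21.7
```

Run:
```python
from h import *; from plant import bot
o=bot.get_obs(); print(o["tool_pos"],o["contact_force"],o["moment"])
s=bot.capture("scene"); crop(s["img"],320,120,170,140,4.5,"s7.png")
t=bot.capture("top"); crop(t["img"],180,60,160,140,4.5,"t7.png")
```

```text
[387.00525816 153.4056808   54.93604986] [ 1.92444041  0.16192649 -0.88063139] [ 0.10631071 -0.47942323  0.03298722]
```

View pics/s7.png

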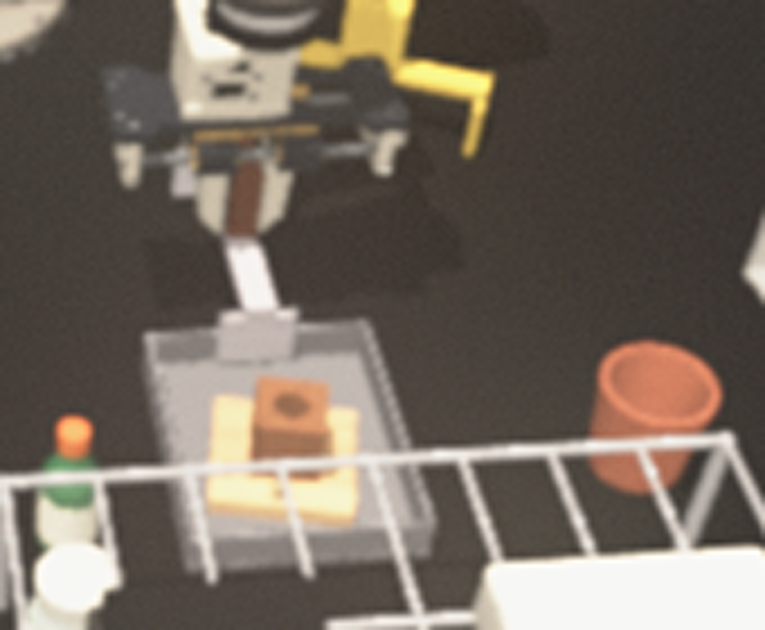

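View pics/t7.png

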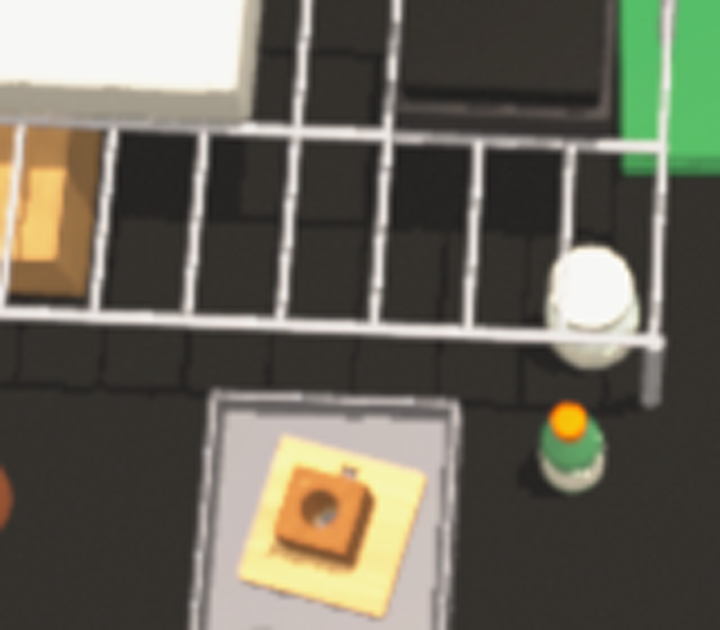

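The plate is wholly in front of the rack. The pin hole shows at top crop (348,470), on the far side of the hub, so the plate's +x points at about -0.29 rad. I'll relieve the hook, lift it, and carry it back.

arm_command([
  {"x": 0.4,"y": 0,"z": 0,"roll": 0},
  {"x": 0.6,"y": 0,"z": 0.2,"roll": 0},
  {"x": 0.6,"y": 0,"z": 1.5,"roll": 0},
  {"x": 0.6,"y": 0,"z": 3.5,"roll": 0},
  {"x": 0.6,"y": 0,"z": 6,"roll": 0},
  {"x": 0.6,"y": 0,"z": 9,"roll": 0},
  {"x": 0.6,"y": 0,"z": 12,"roll": 0},
  {"x": 0.6,"y": 0,"z": 12.5,"roll": 0},
])

```text
time: 10.03
tool_pos: [395.6, 153.7, 183.7]
tcp_rot: [3.14, 0.005, 3.092]
contact_force: [1.0, 0.1, -2.0]
grip_width: 21.8
```

arm_command([
  {"x": 1.4,"y": -3.5,"z": 0,"roll": 0},
  {"x": 2.8,"y": -7,"z": 0,"roll": 0},
  {"x": 4.2,"y": -10.5,"z": 0,"roll": -0.02},
  {"x": 5.6,"y": -14,"z": 0,"roll": -0.05},
  {"x": 7,"y": -17.5,"z": 0,"roll": -0.05},
  {"x": 8.4,"y": -21,"z": 0,"roll": -0.05},
  {"x": 9.8,"y": -24.5,"z": 0,"roll": -0.05},
  {"x": 10.6,"y": -26.5,"z": 0,"roll": -0.05},
])

```text
time: 10.7
tool_pos: [500.1, -115.1, 178.2]
tcp_rot: [-3.141, -0.002, 3.04]
contact_force: [-0.4, -0.4, -2.0]
grip_width: 21.9
```

arm_command([
  {"x": 0.5,"y": -1.5,"z": 0,"roll": 0},
  {"x": 0.5,"y": -1.5,"z": -3,"roll": 0},
  {"x": 0.5,"y": -1.5,"z": -6,"roll": 0},
  {"x": 0.5,"y": -1.5,"z": -9,"roll": 0},
  {"x": 0.5,"y": -1.5,"z": -11,"roll": 0},
  {"x": 0.5,"y": -1.5,"z": -11,"roll": 0},
  {"x": 0.5,"y": -1.5,"z": -11,"roll": 0},
  {"x": 0.5,"y": -1.5,"z": -11,"roll": 0},
])

```text
time: 11.37
tool_pos: [505.4, -126.6, 70.6]
tcp_rot: [-3.142, 0.001, 3.042]
contact_force: [0.0, 0.4, -1.7]
grip_width: 21.8
```

Run:
```python
from h import *; from plant import bot
o=bot.get_obs(); print(o["tool_pos"],o["tcp_rot"],o["contact_force"],o["moment"])
s=bot.capture("scene"); crop(s["img"],220,130,130,130,5,"s8.png")
```

```text
[ 505.37213687 -126.55714244   70.57705106] [-3.14151804e+00  8.52432207e-04  3.04220946e+00] [ 0.04023407  0.35318906 -1.73537793] [0.05166338 0.02254545 0.02908616]
```

View pics/s8.png

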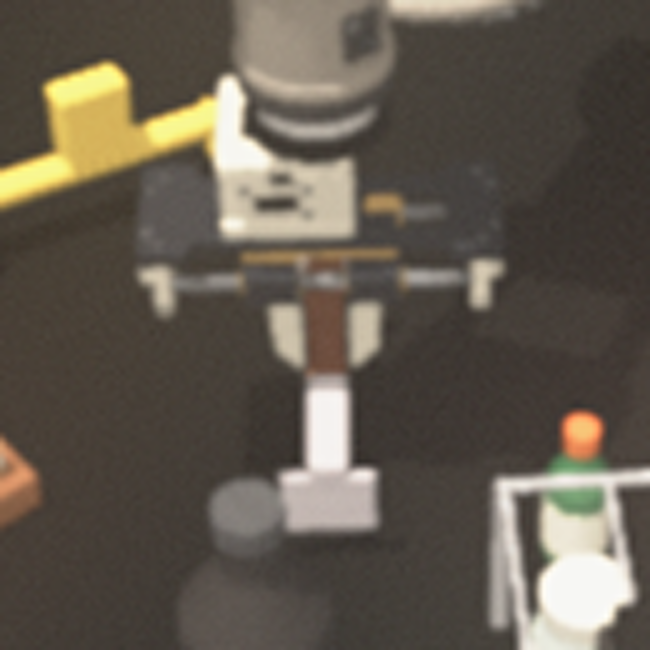

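arm_command([
  {"x": 0,"y": 0,"z": -0.7,"roll": 0},
  {"x": 0,"y": 0,"z": -1.3,"roll": 0},
  {"x": 0,"y": 0,"z": -1.8,"roll": 0},
  {"x": 0,"y": 0,"z": -2.1,"roll": 0},
  {"x": 0,"y": 0,"z": -2.3,"roll": 0},
  {"x": 0,"y": 0,"z": -2.3,"roll": 0},
  {"x": 0,"y": 0,"z": -2.3,"roll": 0},
])

```text
time: 12.0
tool_pos: [504.5, -126.6, 47.6]
tcp_rot: [3.141, -0.0, 3.042]
contact_force: [-4.4, 1.6, 7.6]
grip_width: 21.6
```

arm_command([
  {"x": 0,"y": 0,"z": 0,"roll": 0},
  {"x": 0,"y": 0,"z": 0,"roll": 0},
  {"x": 0,"y": 0,"z": 0,"roll": 0},
  {"x": 0,"y": 0,"z": 0,"roll": 0},
  {"x": 0,"y": 0,"z": 0,"roll": 0},
  {"x": 0,"y": 0,"z": 0,"roll": 0},
  {"x": 0,"y": 0,"z": 0,"roll": 0},
  {"x": 0,"y": 0,"z": 0,"roll": 0},
], fingers=1)

```text
time: 12.67
tool_pos: [504.9, -126.7, 46.7]
tcp_rot: [3.142, -0.0, 3.042]
contact_force: [-0.1, 0.1, -0.2]
grip_width: 70.7
```

arm_command([
  {"x": 0,"y": 0,"z": 1.5,"roll": 0},
  {"x": 0,"y": 0,"z": 4,"roll": 0},
  {"x": 0,"y": 0,"z": 7,"roll": 0},
  {"x": 0,"y": 0,"z": 10,"roll": 0},
  {"x": 0,"y": 0,"z": 13,"roll": 0},
  {"x": 0,"y": 0,"z": 16,"roll": 0},
  {"x": 0,"y": 0,"z": 18,"roll": 0},
])

```text
time: 13.25
tool_pos: [505.4, -126.9, 229.8]
tcp_rot: [-3.141, 0.003, 3.042]
contact_force: [0.2, -0.1, -1.1]
grip_width: 91.7
```

Run:
```python
from h import *; from plant import bot; import pickle
o=bot.get_obs(); print(o["tool_pos"],o["tcp_rot"],o["joint_positions"],o["grip_width"],o["contact_force"],o["time"])
s=bot.capture("scene"); crop(s["img"],220,130,200,160,4,"s9.png")
t=bot.capture("top"); crop(t["img"],200,100,130,130,5,"t9.png"); pickle.dump((t,s),open("c9.pkl","wb"))
```

```text
[ 505.44674468 -126.88591837  229.83225683] [-3.14063214  0.00343265  3.04188312] [-3.93134660e-01  3.30392572e-01  1.53241679e+00  7.66982214e-05
  1.27521955e+00 -1.86424202e+00] 91.69043854517531 [ 0.20194705 -0.051979   -1.07989085] 13.25
```

View pics/s9.png

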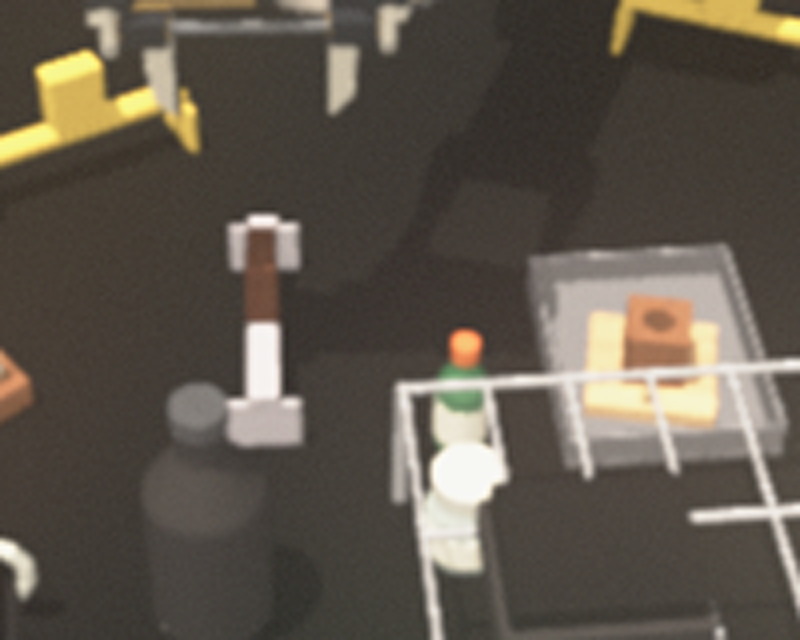

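View pics/t9.png

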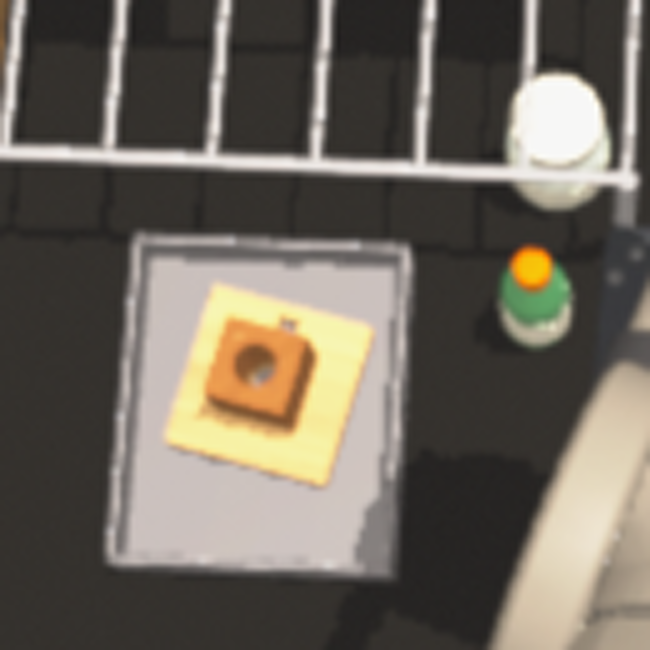

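The hook stands upright on its two feet, with its grip at scene crop (262,270) and clear of the tray. Next I measure the plate precisely.

Run:
```python
from h import *; import pickle
np.set_printoptions(precision=1,suppress=True)
t,s=pickle.load(open("c9.pkl","rb"))
def T(x,y,z,o=(200,100),k=5): return ray(t,o[0]+(x+.5)/k-.5,o[1]+(y+.5)/k-.5,z)
img=t["img"]; sub=img[150:205,225:285]
hsv=cv2.cvtColor(img,cv2.COLOR_BGR2HSV)
roi=np.zeros(img.shape[:2],np.uint8); roi[150:205,225:285]=1
# plate+hub mask : saturation
m=((hsv[...,1]>70)&(hsv[...,2]>70)).astype(np.uint8)*roi
c=max(cv2.findContours(m,cv2.RETR_EXTERNAL,cv2.CHAIN_APPROX_NONE)[0],key=cv2.contourArea)
r=cv2.minAreaRect(c); b=cv2.boxPoints(r)
P=np.array([ray(t,u,v,16) for u,v in b]);print("plate",r,"\n",P,P.mean(0)); 
for i in range(4): d=P[(i+1)%4]-P[i]; print(np.linalg.norm(d),np.arctan2(d[1],d[0]))
mh=((hsv[...,0]<15)&(hsv[...,1]>120)&(hsv[...,2]>170)).astype(np.uint8)*roi
c=max(cv2.findContours(mh,cv2.RETR_EXTERNAL,cv2.CHAIN_APPROX_NONE)[0],key=cv2.contourArea)
r=cv2.minAreaRect(c); b=cv2.boxPoints(r)
P=np.array([ray(t,u,v,61) for u,v in b]);print("hub",P,P.mean(0))
for i in range(4): d=P[(i+1)%4]-P[i]; print(np.linalg.norm(d),np.arctan2(d[1],d[0]))
print("hole z61",T(258,368,61),"pin hole z16",T(289,323,16))
print("tri hole",tri([t,s],[(200+258/5,100+368/5),(220+660/4,130+320/4)]))
print("tray corners z30",[T(*p,30) for p in[(137,236),(410,247),(396,578),(110,562)]])
crop(t["img"],220,140,70,70,10,"t9b.png")
```

```text
plate ((253.40602111816406, 177.11941528320312), (33.91638946533203, 33.182762145996094), 16.389541625976562) 
 [[537.3 200.4  16. ]
 [626.4 177.3  16. ]
 [598.3  87.6  16. ]
 [510.1 112.   16. ]] [568.  144.3  16. ]
91.9730883924936 -0.25354893372232723
93.94527346933498 -1.8738695773999878
91.53815390771682 2.872083232891993
92.46478027117227 1.271764882350484
hub [[552.8 167.3  61. ]
 [594.9 158.1  61. ]
 [584.2 118.   61. ]
 [542.2 127.5  61. ]] [568.5 142.7  61. ]
43.169821890364425 -0.21555941776408102
41.55433386834519 -1.831671336554633
43.087478599534826 2.9185627615113248
41.229056308092154 1.3115919502728568
hole z61 [567.7 142.6  61. ] pin hole z16 [603.8 134.1  16. ]
tri hole [567.8 143.3  57. ]
tray corners z30 [array([649.8, 215.4,  30. ]), array([642.1,  66.8,  30. ]), array([460.7,  73. ,  30. ]), array([470.9, 223.9,  30. ])]
```

View pics/t9b.png

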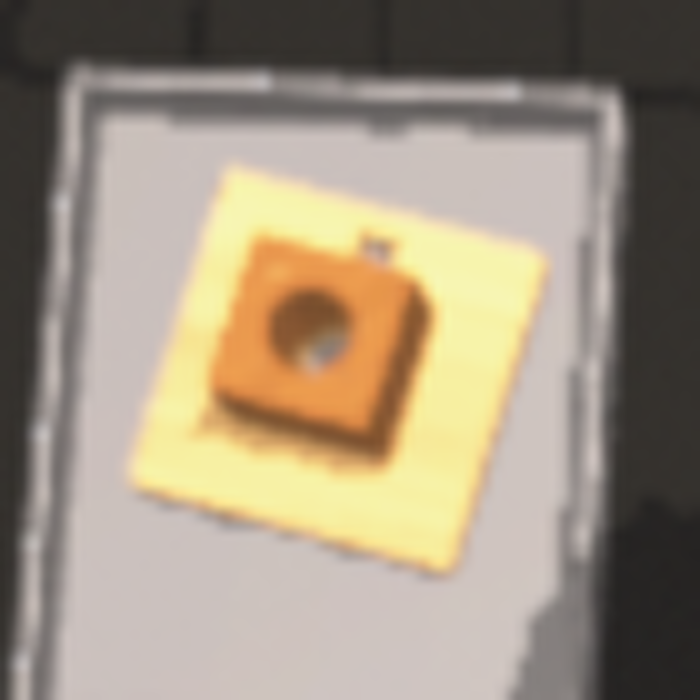

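Run:
```python
from h import *; import pickle
np.set_printoptions(precision=2,suppress=True)
t,s=pickle.load(open("c9.pkl","rb")); t0,s0=pickle.load(open("c0.pkl","rb"))
def box(t,pts,z,o,k):
    P=np.array([ray(t,o[0]+(x+.5)/k-.5,o[1]+(y+.5)/k-.5,z)[:2] for x,y in pts])
    a=[]
    for i in range(4): d=P[(i+1)%4]-P[i]; a.append((np.arctan2(d[1],d[0])+np.pi/4)%(np.pi/2)-np.pi/4); 
    print(P.mean(0),np.linalg.norm(np.roll(P,-1,0)-P,axis=1),np.array(a),np.mean(a))
box(t,[(230,165),(548,258),(450,578),(130,475)],16,(220,140),10)
box(t,[(255,240),(425,285),(370,440),(212,385)],61,(220,140),10)
# press: orange/wood mask outline
box(t0,[(320,85),(520,340),(258,528),(62,268)],25,(405,150),7)
# shaft segmentation: bright grey pixels in press crop
h=cv2.cvtColor(t0["img"],cv2.COLOR_BGR2HSV); m=((h[...,1]<60)&(h[...,2]>90)).astype(np.uint8); roi=np.zeros_like(m); roi[160:215,420:475]=1; m*=roi
n,l,st,ce=cv2.connectedComponentsWithStats(m)
for i in range(1,n):
    if st[i][4]>3: print(st[i],ce[i])
    ys,xs=np.where(l==i)
crop(t0["img"],432,170,40,30,18,"t0p.png")
crop(s0["img"],175,190,60,50,12,"s0p.png")
```

```text
[569.88 144.1 ] [91.79 92.34 91.78 90.24] [-0.3  -0.28 -0.32 -0.28] -0.29646513298956423
[567.48 142.83] [46.36 43.42 43.92 40.11] [-0.27 -0.32 -0.35 -0.26] -0.3002385562136363
[ 516.66 -374.82] [122.96 127.25 121.96 126.98] [0.6  0.59 0.6  0.6 ] 0.5963900222650109
[441 177   7   5  15] [444.47 179.33]
[447 185  13   9  79] [453.1  189.18]
```

View pics/t0p.png

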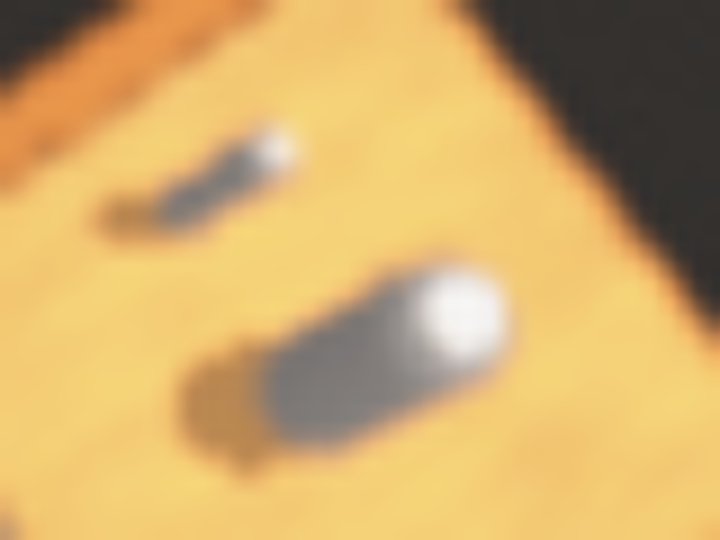

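View pics/s0p.png

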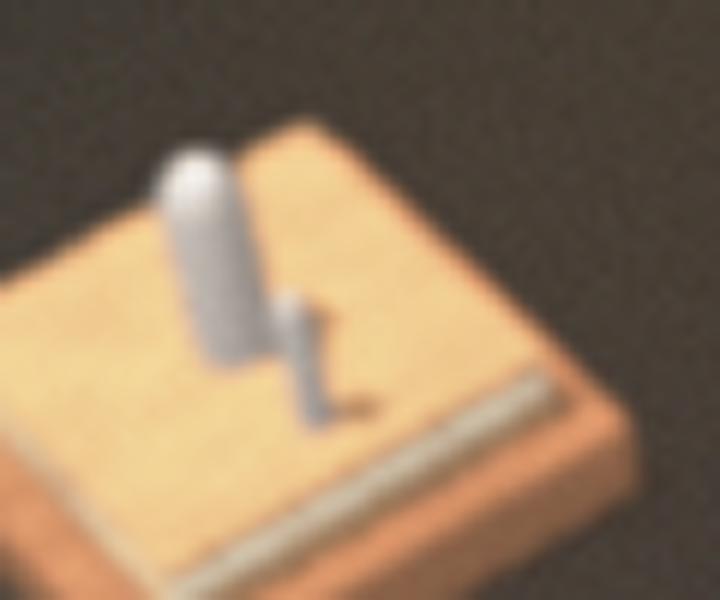

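Run:
```python
from h import *; import pickle
np.set_printoptions(precision=1,suppress=True)
t,s=pickle.load(open("c0.pkl","rb"))
A=lambda x,y:(432+(x+.5)/18-.5,170+(y+.5)/18-.5)
B=lambda x,y:(175+(x+.5)/12-.5,190+(y+.5)/12-.5)
print("top base",ray(t,*A(330,380),45),"top tip",ray(t,*A(463,315),98), "pin foot",ray(t,*A(190,210),45),"pin tip",ray(t,*A(277,150),84))
print("scene base",ray(s,*B(242,347),45),"tip",ray(s,*B(196,165),98),"pin foot",ray(s,*B(318,420),45),"tip",ray(s,*B(290,300),84))
# predicted pixels for candidate
for name,c in(("c",(517,-377)),):
  c=np.array(c);d=np.array([np.cos(.597),np.sin(.597)])
  for q,z in((c,45),(c,90),(c,100),(c+33*d,45),(c+33*d,82),(c+33*d,85)):
    u=proj(t,[*q,z]);v=proj(s,[*q,z]); print(z,(u-[432,170])*18+8.5,(v-[175,190])*12+5.5)
t9,s9=pickle.load(open("c9.pkl","rb"))
print("scene hub hole",ray(s9,220+660.5/4-.5,130+320.5/4-.5,61))
crop(s9["img"],350,190,70,60,11,"s9b.png")
```

```text
top base [ 519.  -378.4   45. ] top tip [ 517.9 -378.2   98. ] pin foot [ 544.7 -359.6   45. ] pin tip [ 544.8 -359.1   84. ]
scene base [ 517.8 -378.4   45. ] tip [ 512.  -379.7   98. ] pin foot [ 543.  -360.7   45. ] tip [ 543.  -360.5   84. ]
45 [321.7 393.6] [248.4 343.8]
90 [433.9 332.9] [213.9 205. ]
100 [460.4 318.6] [206.  173.1]
45 [182.1 212.6] [327.9 423.1]
82 [267.9 156.4] [301.  309.6]
85 [275.2 151.7] [298.7 300.2]
scene hub hole [569.9 142.3  61. ]
```

View pics/s9b.png

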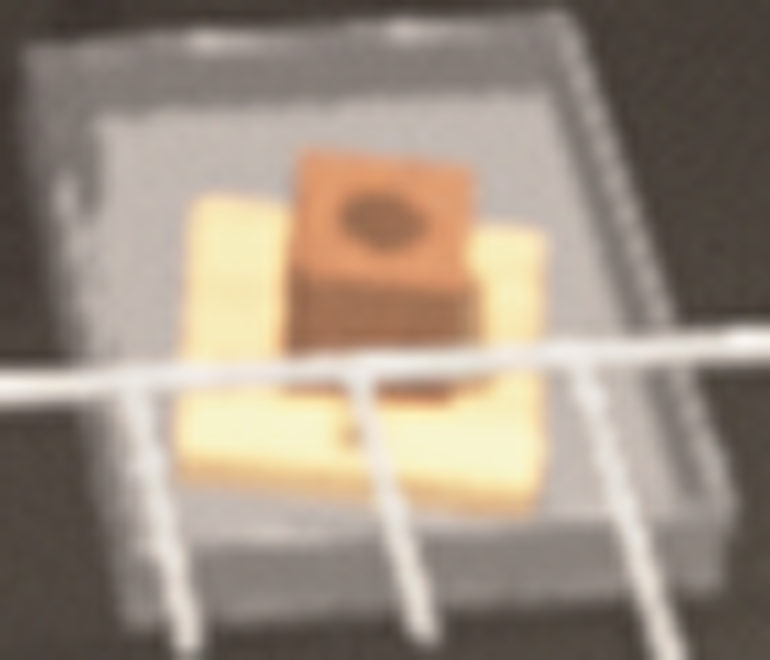

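Measured values:
- **Hub:** about (568.3,143.0), plate yaw -0.296. The pin hole is on the rack side in both views.
- **Shaft:** about (517.5,-378.4). The pin bearing is 0.60.

Moving over the hub with the jaws partly open, so they clear the tray walls.

arm_command([
  {"x": 0.8,"y": 3.4,"z": 0,"roll": -0.05},
  {"x": 1.6,"y": 6.8,"z": 0,"roll": -0.1},
  {"x": 2.4,"y": 10.2,"z": 0,"roll": -0.15},
  {"x": 3.2,"y": 13.6,"z": 0,"roll": -0.196},
  {"x": 4,"y": 17,"z": 0,"roll": -0.196},
  {"x": 4.8,"y": 20.4,"z": 0,"roll": -0.196},
  {"x": 5.6,"y": 23.8,"z": 0,"roll": -0.196},
  {"x": 6.2,"y": 26.5,"z": 0,"roll": -0.196},
], fingers=0.68)

```text
time: 14.02
tool_pos: [566.5, 140.9, 225.2]
tcp_rot: [-3.141, -0.002, 2.847]
contact_force: [0.1, -0.2, -0.2]
grip_width: 62.4
```

arm_command([
  {"x": 0.1,"y": 0.5,"z": -3,"roll": 0},
  {"x": 0.1,"y": 0.5,"z": -6,"roll": 0},
  {"x": 0.1,"y": 0.5,"z": -9,"roll": 0},
  {"x": 0.1,"y": 0.5,"z": -12,"roll": 0},
  {"x": 0.1,"y": 0.5,"z": -14,"roll": 0},
  {"x": 0.1,"y": 0.5,"z": -14,"roll": 0},
  {"x": 0.1,"y": 0.5,"z": -14,"roll": 0},
  {"x": 0.1,"y": 0.5,"z": -14,"roll": 0},
])

```text
time: 14.68
tool_pos: [568.5, 143.4, 87.6]
tcp_rot: [3.141, 0.001, 2.846]
contact_force: [-0.8, -0.1, 0.7]
grip_width: 62.3
```

Run:
```python
from h import *; from plant import bot
o=bot.get_obs(); print(o["tool_pos"],o["tcp_rot"],o["grip_width"],o["time"])
s=bot.capture("scene"); crop(s["img"],340,140,100,110,6,"s10.png")
```

```text
[568.46988563 143.36858614  87.56559554] [3.14099520e+00 1.16486882e-03 2.84570560e+00] 62.349103874674356 14.6833
```

View pics/s10.png

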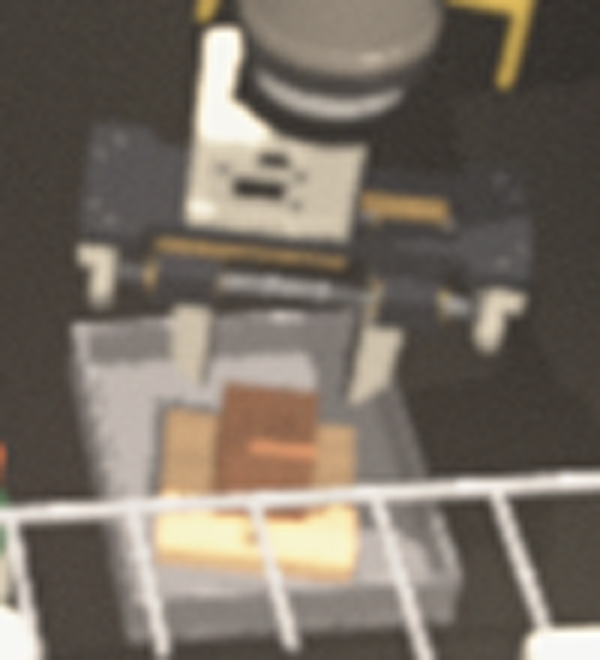

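The crop shows the fingers at (195,380) and (370,395), straddling the hub at (268,430). Descending and gripping.

arm_command([
  {"x": 0,"y": 0,"z": -1.5,"roll": 0},
  {"x": 0,"y": 0,"z": -3,"roll": 0},
  {"x": 0,"y": 0,"z": -4.5,"roll": 0},
  {"x": 0,"y": 0,"z": -5.7,"roll": 0},
  {"x": 0,"y": 0,"z": -6.5,"roll": 0},
  {"x": 0,"y": 0,"z": -6.5,"roll": 0},
  {"x": 0,"y": 0,"z": -6.5,"roll": 0},
])

```text
time: 15.32
tool_pos: [568.4, 143.4, 22.6]
tcp_rot: [3.141, 0.001, 2.846]
contact_force: [-0.6, 0.5, 0.2]
grip_width: 62.5
```

arm_command([
  {"x": 0,"y": 0,"z": 0,"roll": 0},
  {"x": 0,"y": 0,"z": 0,"roll": 0},
  {"x": 0,"y": 0,"z": 0,"roll": 0},
  {"x": 0,"y": 0,"z": 0,"roll": 0},
  {"x": 0,"y": 0,"z": 0,"roll": 0},
  {"x": 0,"y": 0,"z": 0,"roll": 0},
  {"x": 0,"y": 0,"z": 0,"roll": 0},
  {"x": 0,"y": 0,"z": 0,"roll": 0},
], fingers=0)

```text
time: 15.98
tool_pos: [568.4, 143.5, 22.5]
tcp_rot: [3.141, 0.001, 2.846]
contact_force: [-0.2, 0.4, 5.9]
grip_width: 43.5
```

Run:
```python
from plant import bot
o=bot.get_obs(); print(o["tool_pos"],o["tcp_rot"],o["grip_width"],o["contact_force"],o["moment"])
```

```text
[568.379405   143.50739262  22.53695782] [3.14079421e+00 1.36261876e-03 2.84587607e+00] 43.4501749188593 [-0.15124691  0.41132878  5.92842155] [0.12601707 0.09323404 0.0553376 ]
```

arm_command([
  {"x": 0,"y": 0,"z": 0.4,"roll": 0},
  {"x": 0,"y": 0,"z": 1,"roll": 0},
  {"x": 0,"y": 0,"z": 2.5,"roll": 0},
  {"x": 0,"y": 0,"z": 5,"roll": 0},
  {"x": 0,"y": 0,"z": 8,"roll": 0},
  {"x": 0,"y": 0,"z": 11,"roll": 0},
  {"x": 0,"y": 0,"z": 14,"roll": 0},
  {"x": 0,"y": 0,"z": 17,"roll": 0},
])

```text
time: 16.65
tool_pos: [567.2, 143.2, 193.1]
tcp_rot: [-3.141, -0.001, 2.846]
contact_force: [0.7, 0.6, -2.1]
grip_width: 44.1
```

arm_command([
  {"x": -0.3,"y": -3,"z": 0,"roll": 0.08},
  {"x": -0.6,"y": -6,"z": 0,"roll": 0.16},
  {"x": -0.9,"y": -9,"z": 0,"roll": 0.24},
  {"x": -1.2,"y": -12,"z": 0,"roll": 0.32},
  {"x": -1.5,"y": -15,"z": 0,"roll": 0.4},
  {"x": -1.8,"y": -18,"z": 0,"roll": 0.48},
  {"x": -2.1,"y": -21,"z": 0,"roll": 0.56},
  {"x": -2.4,"y": -24,"z": 0,"roll": 0.64},
])

```text
time: 17.32
tool_pos: [543.0, -98.0, 191.7]
tcp_rot: [3.141, -0.001, -2.793]
contact_force: [0.5, 0.1, -2.8]
grip_width: 43.9
```

arm_command([
  {"x": -0.3,"y": -3.5,"z": 0,"roll": 0.08},
  {"x": -0.7,"y": -7,"z": 0,"roll": 0.16},
  {"x": -1,"y": -10.5,"z": 0,"roll": 0.24},
  {"x": -1.4,"y": -14,"z": 0,"roll": 0.256},
  {"x": -1.7,"y": -17.5,"z": 0,"roll": 0.256},
  {"x": -2.1,"y": -21,"z": 0,"roll": 0.256},
  {"x": -2.4,"y": -24.5,"z": 0,"roll": 0.256},
  {"x": -2.7,"y": -27.5,"z": 0,"roll": 0.256},
])

```text
time: 17.98
tool_pos: [515.8, -373.8, 191.5]
tcp_rot: [3.141, -0.001, -2.542]
contact_force: [0.8, 0.6, -2.1]
grip_width: 44.2
```

arm_command([
  {"x": 0,"y": -0.5,"z": 0,"roll": 0},
  {"x": 0,"y": -0.5,"z": 0,"roll": 0},
  {"x": 0,"y": -0.5,"z": 0,"roll": 0},
  {"x": 0,"y": -0.5,"z": 0,"roll": 0},
])

```text
time: 18.32
tool_pos: [516.9, -375.2, 191.6]
tcp_rot: [3.14, 0.0, -2.54]
contact_force: [0.4, -0.4, -2.8]
grip_width: 44.0
```

Run:
```python
from h import *; from plant import bot
o=bot.get_obs(); print(o["tool_pos"],o["tcp_rot"],o["joint_positions"],o["grip_width"],o["contact_force"],o["moment"],o["time"])
s=bot.capture("scene"); crop(s["img"],130,90,150,150,5,"s11.png")
t=bot.capture("top"); crop(t["img"],390,110,120,120,5,"t11.png")
```

```text
[ 516.912358   -375.22353393  191.57405306] [ 3.14017275e+00  1.32297491e-04 -2.54042914e+00] [-7.48012363e-01  5.79952980e-01  1.23441494e+00  4.54438194e-04
  1.32858086e+00 -2.92008159e+00] 44.0057949565171 [ 0.41796593 -0.3702377  -2.76122303] [0.06268871 0.00677215 0.04187435] 18.3167
```

View pics/s11.png

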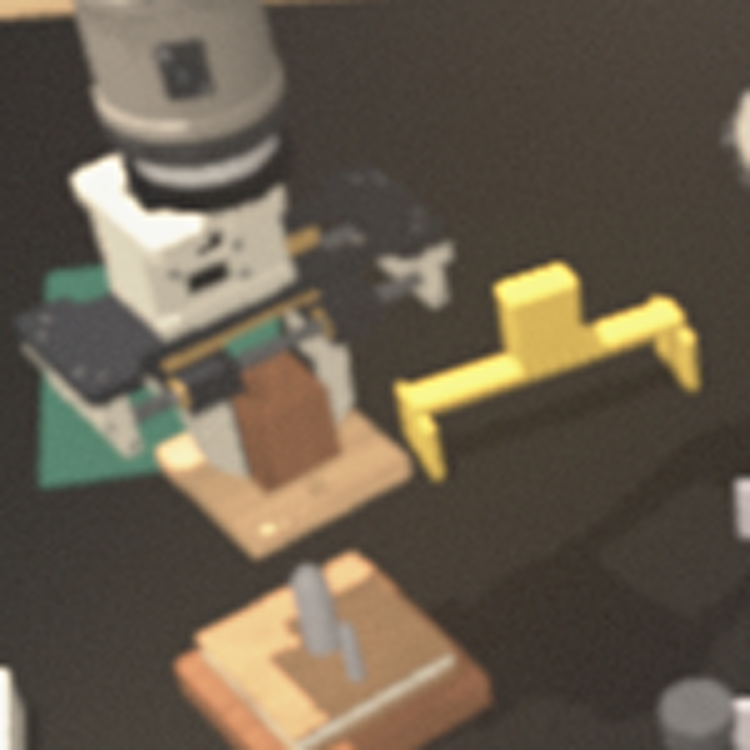

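View pics/t11.png

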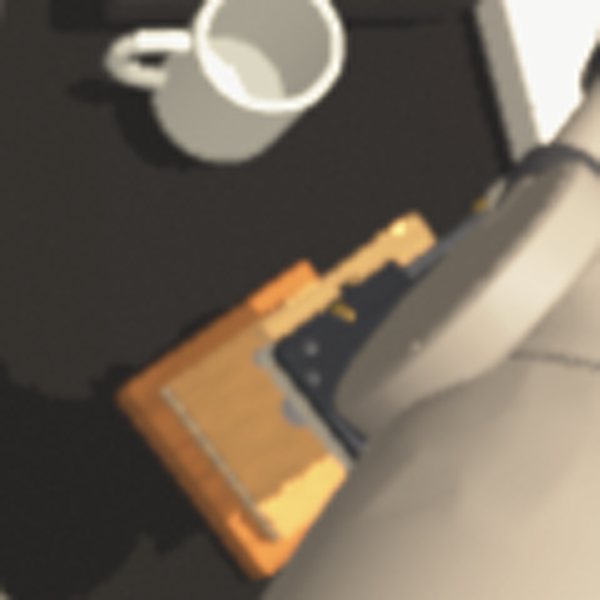

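Run:
```python
from h import *; from plant import bot; import pickle
s=bot.capture("scene"); crop(s["img"],155,160,65,60,12,"s12.png"); pickle.dump(s,open("c12.pkl","wb"))
o=bot.get_obs(); print(o["tool_pos"])
c=np.array([516.9,-375.2]);a=0.601;ax=np.array([np.cos(a),np.sin(a)]);ay=np.array([-ax[1],ax[0]])
for n,i,j,z in(("++",45,45,185.1),("+-",45,-45,185.1),("-+",-45,45,185.1),("++b",45,45,173.1),("+-b",45,-45,173.1),("-+b",-45,45,173.1),("pin",33,0,185.1),("hub++",22,22,230),("hub+-",22,-22,185),("hub+ +b",22,22,185)):
  q=proj(s,[*(c+ax*i+ay*j),z]); print(n,(q-[155,160])*12+5.5)
```

```text
[ 517.25537675 -375.30398463  191.99614665]
++ [685.16998175 256.01312192]
+- [308.17193618 455.36684512]
-+ [452.84568581  51.42976633]
++b [693.41091384 298.17821102]
+-b [319.61684836 497.73398254]
-+b [462.40361879  93.41566454]
pin [468.77717093 324.36585973]
hub++ [494.59250474  87.01168306]
hub+- [347.47021882 346.25498656]
hub+ +b [530.97704073 250.92126219]
```

View pics/s12.png

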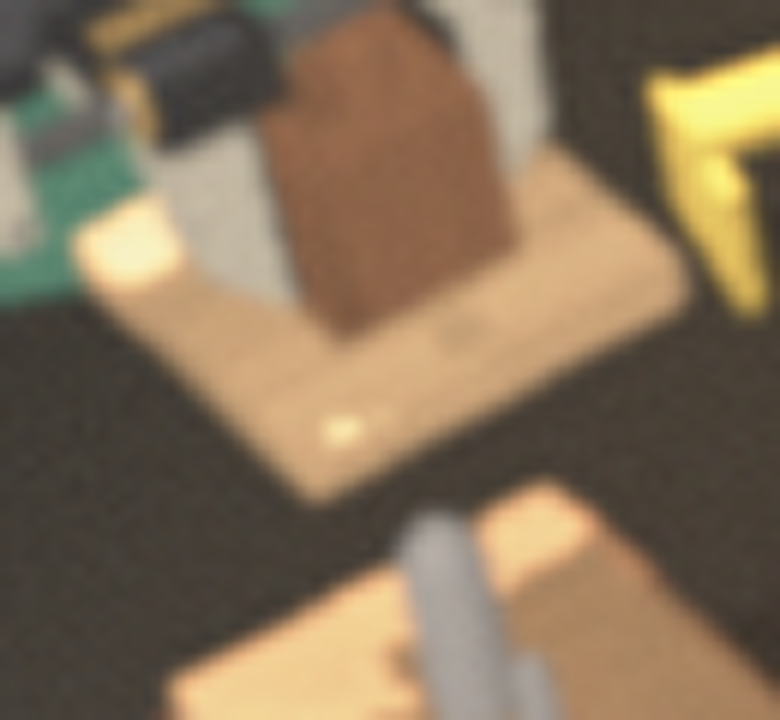

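The plate hangs level. Its front lower corner is at crop (318,500) and the right one near (690,292), matching the prediction within about 1 mm. Next I correct xy and descend to just above the shaft tip.

arm_command([
  {"x": 0.05,"y": -0.28,"z": -1.5,"roll": 0},
  {"x": 0.05,"y": -0.28,"z": -3,"roll": 0},
  {"x": 0.05,"y": -0.28,"z": -4.5,"roll": 0},
  {"x": 0.05,"y": -0.28,"z": -5.8,"roll": 0},
  {"x": 0.05,"y": -0.28,"z": -6.5,"roll": 0},
  {"x": 0.05,"y": -0.28,"z": -6.5,"roll": 0},
  {"x": 0.05,"y": -0.28,"z": -6.5,"roll": 0},
  {"x": 0.05,"y": -0.28,"z": -6.5,"roll": 0},
])

```text
time: 19.13
tool_pos: [517.9, -379.6, 127.9]
tcp_rot: [-3.14, 0.0, -2.541]
contact_force: [-0.7, 0.3, -1.7]
grip_width: 43.7
```

Run:
```python
from h import *; from plant import bot; import pickle
s=bot.capture("scene"); crop(s["img"],155,160,75,75,10,"s13.png")
o=bot.get_obs(); print(o["tool_pos"],o["tcp_rot"],o["contact_force"],o["moment"])
```

```text
[ 517.90535175 -379.7294542   127.97232066] [-3.13966394e+00  4.58673390e-04 -2.54111706e+00] [-0.18616232 -0.61374424 -3.29867187] [0.07876784 0.00567668 0.01435017]
```

View pics/s13.png

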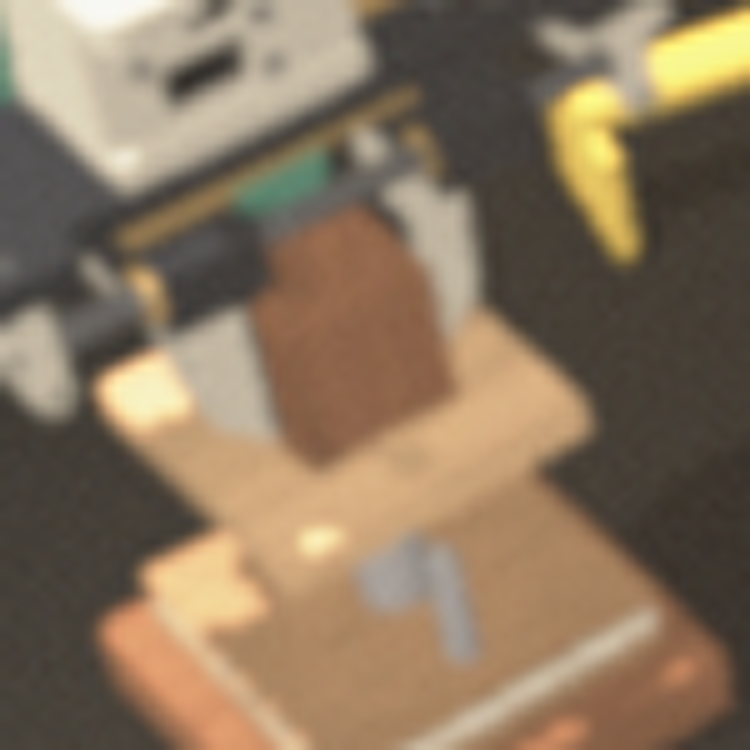

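arm_command([
  {"x": 0,"y": 0,"z": 0,"roll": 0},
  {"x": 0,"y": 0,"z": 0,"roll": 0},
  {"x": 0,"y": 0,"z": 0,"roll": 0},
  {"x": 0,"y": 0,"z": 0,"roll": 0},
])

```text
time: 19.52
tool_pos: [517.4, -379.5, 127.0]
tcp_rot: [-3.141, 0.0, -2.541]
contact_force: [-1.0, -0.0, -2.3]
grip_width: 43.9
```

Run:
```python
from h import *; from plant import bot
o=bot.get_obs(); print(o["tool_pos"],o["tcp_rot"],o["contact_force"],o["moment"])
s=bot.capture("scene")
p=o["tool_pos"];c=p[:2];z=p[2];a=0.601;ax=np.array([np.cos(a),np.sin(a)]);ay=np.array([-ax[1],ax[0]])
for n,i,j,zz in(("+-b",45,-45,z-18.5),("++b",45,45,z-18.5),("pin",33,0,z-6.5),("hub+-",22,-22,z-6.5),("hub++",22,22,z-6.5)):
  print(n,(proj(s,[*(c+ax*i+ay*j),zz])-[155,160])*10+4.5)
```

```text
[ 517.38250782 -379.54452598  126.98146763] [-3.14133517e+00  7.68414541e-05 -2.54144411e+00] [-1.02384442 -0.00790519 -2.32143823] [0.07279598 0.08808313 0.02955217]
+-b [297.6118401  598.99668583]
++b [596.34902565 431.93035767]
pin [416.6526826  456.81838604]
hub+- [319.4653454  474.94519319]
hub++ [466.1178693  395.00683491]
```

arm_command([
  {"x": 0,"y": 0.15,"z": 0,"roll": 0},
  {"x": 0,"y": 0.15,"z": -0.4,"roll": 0},
  {"x": 0,"y": 0.15,"z": -0.8,"roll": 0},
  {"x": 0,"y": 0.15,"z": -1.1,"roll": 0},
  {"x": 0,"y": 0.15,"z": -1.3,"roll": 0},
  {"x": 0,"y": 0.15,"z": -1.3,"roll": 0},
  {"x": 0,"y": 0.15,"z": -1.3,"roll": 0},
])

```text
time: 20.15
tool_pos: [517.3, -377.9, 113.5]
tcp_rot: [3.141, -0.0, -2.541]
contact_force: [0.3, -0.3, -2.1]
grip_width: 43.7
```

```bash
cat > st.py <<'E'
from plant import bot
import numpy as np
np.set_printoptions(precision=2,suppress=True)
o=bot.get_obs(); print(o["tool_pos"],o["tcp_rot"],o["contact_force"],o["moment"],o["grip_width"],o["time"])
E
python3 st.py
```

```text
[ 517.27 -377.93  113.47] [ 3.14 -0.   -2.54] [ 0.27 -0.29 -2.13] [ 0.02  0.04 -0.03] 43.67087929255519 20.15
```

No contact yet, with the tip 5 mm into the hole. Creeping further down.

arm_command([
  {"x": 0,"y": 0,"z": -0.2,"roll": 0},
  {"x": 0,"y": 0,"z": -0.4,"roll": 0},
  {"x": 0,"y": 0,"z": -0.6,"roll": 0},
  {"x": 0,"y": 0,"z": -0.8,"roll": 0},
  {"x": 0,"y": 0,"z": -0.8,"roll": 0},
])

```text
time: 20.57
tool_pos: [517.0, -377.9, 105.2]
tcp_rot: [3.141, -0.0, -2.541]
contact_force: [-2.2, -1.3, -3.6]
grip_width: 44.2
```

```bash
python3 st.py
```

```text
[ 516.98 -377.9   105.17] [ 3.14 -0.   -2.54] [-2.22 -1.28 -3.61] [-0.03  0.34  0.04] 44.22322897870651 20.5667
```

arm_command([
  {"x": -0.07,"y": -0.04,"z": 0,"roll": 0},
  {"x": -0.07,"y": -0.04,"z": 0,"roll": 0},
  {"x": -0.07,"y": -0.04,"z": 0,"roll": 0},
])

```text
time: 20.82
tool_pos: [516.8, -378.4, 105.8]
tcp_rot: [-3.141, 0.0, -2.541]
contact_force: [-0.6, 0.6, -2.8]
grip_width: 43.9
```

```bash
python3 st.py
python3 - <<'E'
from h import *; from plant import bot
s=bot.capture("scene"); crop(s["img"],160,170,75,65,10,"s14.png")
E
```

```text
[ 516.81 -378.38  105.77] [-3.14  0.   -2.54] [-0.63  0.65 -2.8 ] [ 0.08  0.08 -0.04] 43.929567989376615 20.8167
```

View pics/s14.png

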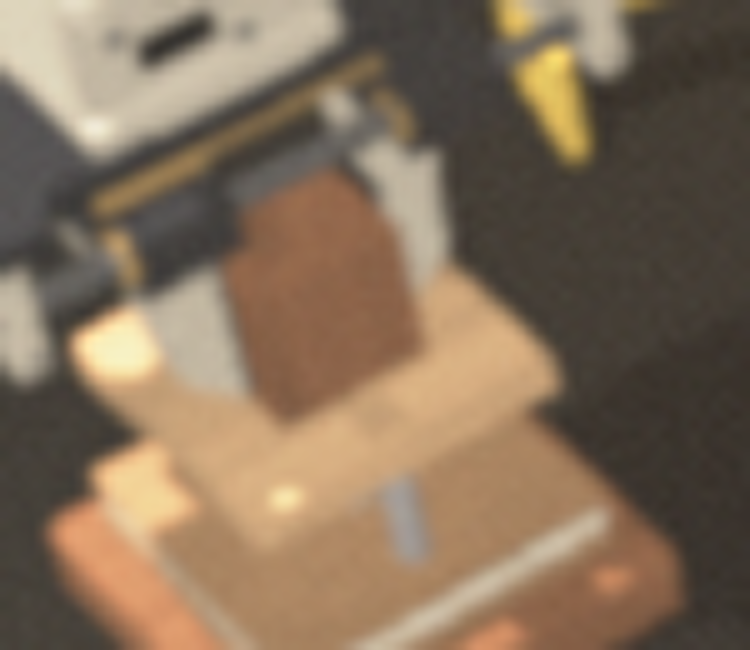

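The shaft is inside and the force is near zero. The pin points at the pin hole: the pin is at crop (400,510) and the hole at (378,412). Continuing in small steps.

arm_command([
  {"x": 0,"y": 0,"z": -0.15,"roll": 0},
  {"x": 0,"y": 0,"z": -0.3,"roll": 0},
  {"x": 0,"y": 0,"z": -0.45,"roll": 0},
  {"x": 0,"y": 0,"z": -0.6,"roll": 0},
  {"x": 0,"y": 0,"z": -0.6,"roll": 0},
])

```text
time: 21.28
tool_pos: [516.5, -378.2, 99.2]
tcp_rot: [3.141, -0.0, -2.541]
contact_force: [-0.4, -0.7, -3.2]
grip_width: 43.5
```

```bash
python3 st.py
```

```text
[ 516.5  -378.19   99.21] [ 3.14 -0.   -2.54] [-0.41 -0.7  -3.15] [0.07 0.03 0.  ] 43.54650644307976 21.2833
```

Underside at about 80.7, so the pin tip is 4 mm into its hole with no load.

arm_command([
  {"x": 0,"y": 0,"z": -0.2,"roll": 0},
  {"x": 0,"y": 0,"z": -0.4,"roll": 0},
  {"x": 0,"y": 0,"z": -0.6,"roll": 0},
  {"x": 0,"y": 0,"z": -0.8,"roll": 0},
  {"x": 0,"y": 0,"z": -0.8,"roll": 0},
])

```text
time: 21.7
tool_pos: [516.4, -378.2, 91.1]
tcp_rot: [3.141, -0.0, -2.541]
contact_force: [0.7, -0.9, -2.4]
grip_width: 44.0
```

```bash
python3 st.py
```

```text
[ 516.41 -378.19   91.14] [ 3.14 -0.   -2.54] [ 0.67 -0.9  -2.42] [0.07 0.03 0.02] 44.02661022135231 21.7
```

arm_command([
  {"x": 0,"y": 0,"z": -0.3,"roll": 0},
  {"x": 0,"y": 0,"z": -0.6,"roll": 0},
  {"x": 0,"y": 0,"z": -0.9,"roll": 0},
  {"x": 0,"y": 0,"z": -1.2,"roll": 0},
  {"x": 0,"y": 0,"z": -1.5,"roll": 0},
  {"x": 0,"y": 0,"z": -1.8,"roll": 0},
  {"x": 0,"y": 0,"z": -1.8,"roll": 0},
])

```text
time: 22.28
tool_pos: [516.3, -378.1, 72.8]
tcp_rot: [3.14, -0.0, -2.541]
contact_force: [-0.2, -0.8, -3.3]
grip_width: 43.7
```

```bash
python3 st.py
```

```text
[ 516.33 -378.06   72.85] [ 3.14 -0.   -2.54] [-0.16 -0.81 -3.31] [ 0.03 -0.    0.01] 43.65054082557679 22.2833
```

arm_command([
  {"x": 0,"y": 0,"z": -0.2,"roll": 0},
  {"x": 0,"y": 0,"z": -0.4,"roll": 0},
  {"x": 0,"y": 0,"z": -0.55,"roll": 0},
  {"x": 0,"y": 0,"z": -0.7,"roll": 0},
  {"x": 0,"y": 0,"z": -0.8,"roll": 0},
  {"x": 0,"y": 0,"z": -0.8,"roll": 0},
])

```text
time: 22.78
tool_pos: [516.6, -378.3, 65.5]
tcp_rot: [3.141, -0.0, -2.541]
contact_force: [-0.3, -0.3, -2.9]
grip_width: 43.8
```

```bash
python3 st.py
```

```text
[ 516.56 -378.28   65.47] [ 3.14 -0.   -2.54] [-0.26 -0.27 -2.86] [ 0.02  0.12 -0.06] 43.79320242134305 22.7833
```

arm_command([
  {"x": 0,"y": 0,"z": -0.07,"roll": 0},
  {"x": 0,"y": 0,"z": -0.14,"roll": 0},
  {"x": 0,"y": 0,"z": -0.2,"roll": 0},
  {"x": 0,"y": 0,"z": -0.2,"roll": 0},
])

```text
time: 23.12
tool_pos: [516.7, -378.4, 63.7]
tcp_rot: [3.142, 0.0, -2.541]
contact_force: [0.4, -0.0, -3.3]
grip_width: 44.1
```

```bash
python3 st.py
```

```text
[ 516.67 -378.38   63.7 ] [ 3.14  0.   -2.54] [ 0.36 -0.01 -3.31] [ 0.06  0.04 -0.01] 44.08713110801881 23.1167
```

arm_command([
  {"x": 0,"y": 0,"z": -0.05,"roll": 0},
  {"x": 0,"y": 0,"z": -0.1,"roll": 0},
  {"x": 0,"y": 0,"z": -0.1,"roll": 0},
])

```text
time: 23.37
tool_pos: [516.7, -378.5, 63.6]
tcp_rot: [-3.141, 0.0, -2.541]
contact_force: [-1.8, -0.2, 4.7]
grip_width: 43.7
```

```bash
python3 st.py
```

```text
[ 516.68 -378.48   63.59] [-3.14  0.   -2.54] [-1.76 -0.21  4.7 ] [0.61 0.49 0.05] 43.7040247276876 23.3667
```

The vertical force turned upward (4.7 N) at TCP z=63.6, the expected home height. Releasing and retreating upward.

arm_command([
  {"x": 0,"y": 0,"z": 0,"roll": 0},
  {"x": 0,"y": 0,"z": 0,"roll": 0},
  {"x": 0,"y": 0,"z": 0,"roll": 0},
  {"x": 0,"y": 0,"z": 0,"roll": 0},
  {"x": 0,"y": 0,"z": 0,"roll": 0},
  {"x": 0,"y": 0,"z": 0,"roll": 0},
  {"x": 0,"y": 0,"z": 0,"roll": 0},
  {"x": 0,"y": 0,"z": 0,"roll": 0},
], fingers=0.8)

```text
time: 24.03
tool_pos: [516.6, -378.4, 62.7]
tcp_rot: [3.142, 0.0, -2.541]
contact_force: [0.1, -0.0, -0.6]
grip_width: 73.6
```

arm_command([
  {"x": 0,"y": 0,"z": 0.5,"roll": 0},
  {"x": 0,"y": 0,"z": 1.5,"roll": 0},
  {"x": 0,"y": 0,"z": 3.5,"roll": 0},
  {"x": 0,"y": 0,"z": 6,"roll": 0},
  {"x": 0,"y": 0,"z": 9,"roll": 0},
  {"x": 0,"y": 0,"z": 12,"roll": 0},
  {"x": 0,"y": 0,"z": 15,"roll": 0},
  {"x": 0,"y": 0,"z": 18,"roll": 0},
])

```text
time: 24.7
tool_pos: [516.5, -378.2, 245.6]
tcp_rot: [-3.14, 0.0, -2.541]
contact_force: [0.5, -0.0, -0.7]
grip_width: 73.6
```

arm_command([
  {"x": -0.3,"y": 3,"z": 0,"roll": 0},
  {"x": -0.6,"y": 6,"z": 0,"roll": 0},
  {"x": -0.9,"y": 9,"z": 0,"roll": 0},
  {"x": -1.2,"y": 12,"z": 0,"roll": 0},
  {"x": -1.5,"y": 15,"z": 0,"roll": 0},
  {"x": -1.8,"y": 18,"z": 0,"roll": 0},
  {"x": -2.1,"y": 21,"z": 0,"roll": 0},
  {"x": -2.4,"y": 24,"z": 0,"roll": 0},
])

```text
time: 25.37
tool_pos: [492.3, -137.0, 244.0]
tcp_rot: [-3.14, 0.001, -2.542]
contact_force: [-0.1, 0.3, 0.1]
grip_width: 73.4
```

```bash
python3 st.py
python3 - <<'E'
from h import *; from plant import bot
s=bot.capture("scene"); crop(s["img"],150,170,80,75,9,"s15.png"); cv2.imwrite("pics/s15f.png",s["img"])
t=bot.capture("top"); crop(t["img"],400,140,90,90,7,"t15.png"); cv2.imwrite("pics/t15f.png",t["img"])
a=0.6;ax=np.array([np.cos(a),np.sin(a)]);ay=np.array([-ax[1],ax[0]]);c=np.array([516.7,-378.4])
for i,j in((1,1),(1,-1),(-1,-1),(-1,1)):
  q=c+45*i*ax+45*j*ay; h=c+22*i*ax+22*j*ay
  print(i,j,"plate",(proj(t,[*q,57])-[400,140])*7+3,(proj(s,[*q,57])-[150,170])*9+4,"hub",(proj(t,[*h,102])-[400,140])*7+3,(proj(s,[*h,102])-[150,170])*9+4)
E
```

```text
[ 492.33 -137.03  243.97] [-3.14  0.   -2.54] [-0.15  0.32  0.1 ] [ 0.04  0.04 -0.03] 73.38726374530083 25.3667
1 1 plate [194.02277274 328.22736105] [609.58994766 417.88101922] hub [321.70871297 318.32181583] [478.60442568 308.48794514]
1 -1 plate [382.4911714  193.80337138] [349.92717206 567.95013309] hub [418.13194462 249.13704719] [348.31806071 380.32847378]
-1 -1 plate [534.23512729 386.70035909] [190.01026619 402.55029387] hub [496.03120353 348.23036143] [268.09777348 300.83562953]
-1 1 plate [344.78228525 524.85971725] [445.97126134 263.70489475] hub [399.35283411 418.39324625] [397.4350758  231.74520845]
```

View pics/s15.png

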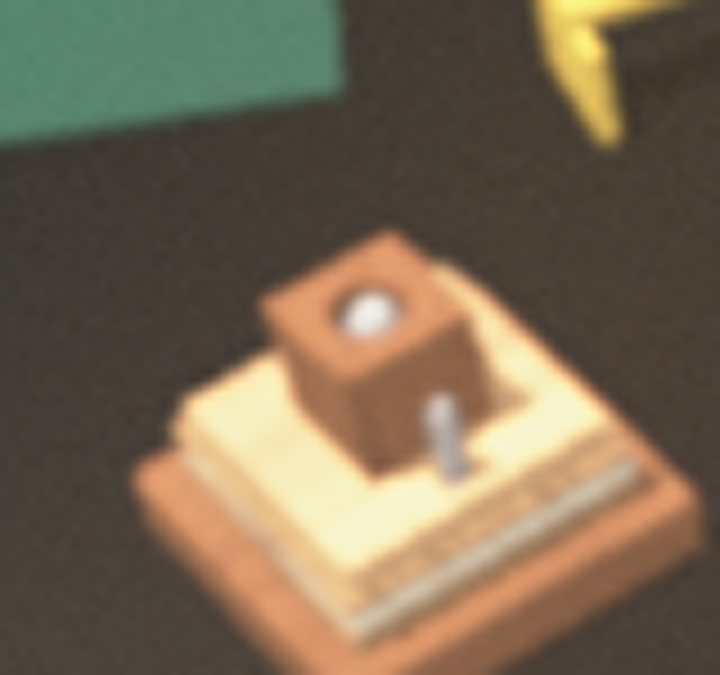

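View pics/t15.png

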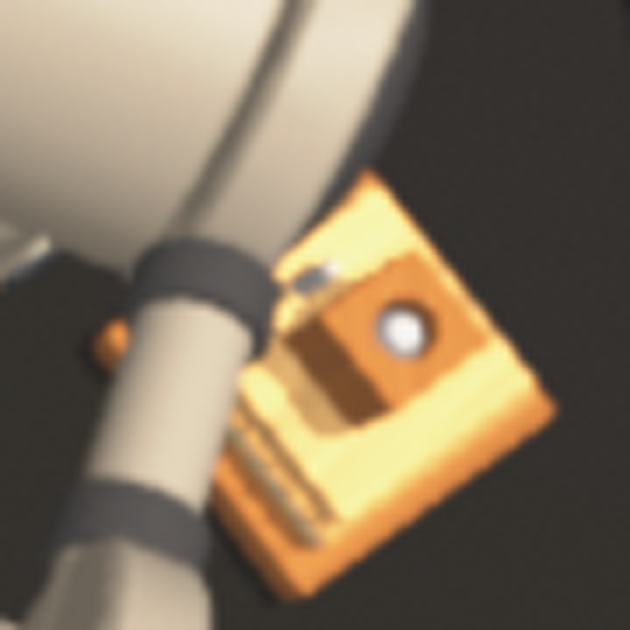

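View pics/s15f.png

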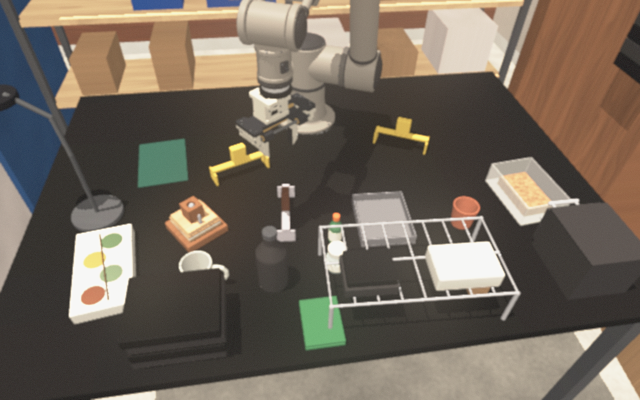

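View pics/t15f.png

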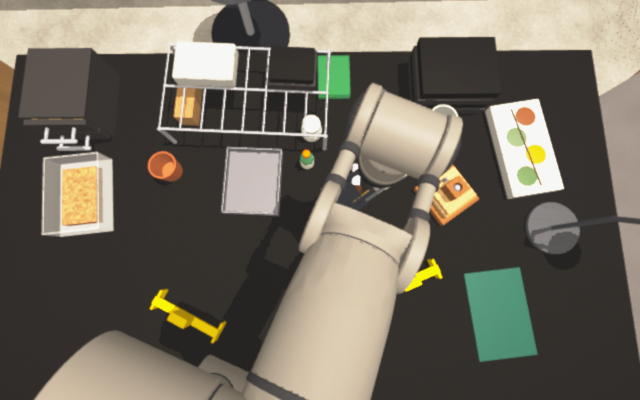

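The crop shows the plate flat on the stack, with the shaft and pin through their holes at scene crop (370,312) and (445,435). Its top corners are near (350,568) and (608,418), as predicted for the seated height. The hook stands at scene (286,212), the tray is out in front, and the bystanders look unmoved. The gripper is clear, so I'm handing in.

arm_command([
  {"x": 0,"y": 0,"z": 0,"roll": 0},
  {"x": 0,"y": 0,"z": 0,"roll": 0},
  {"x": 0,"y": 0,"z": 0,"roll": 0},
])

```text
time: 25.72
tool_pos: [492.9, -139.4, 243.1]
tcp_rot: [-3.141, 0.0, -2.542]
contact_force: [-0.1, 0.1, -0.6]
grip_width: 73.5
```

```bash
python3 -c "
from plant import bot
print(bot.close_job())"
```

```text
the job is handed in; nothing more can be done
None
```

The plate is seated on the press and the job is handed in at 25.7 s; no verdict was reported.

- **Drag:** I picked up the steel hook with the wooden grip, hooked the tray's front lip and dragged the tray about 165 mm. The pull read 3.5–5 N. The plate ended wholly in front of the rack.
- **Hook:** It stands on its two feet where it was first found, clear of the tray.
- **Plate:** I took it by the hub and lowered it over the shaft and pin. A light side touch on the shaft of about 2.5 N needed a 0.8 mm shift. It met the stack at the expected height, with 4.7 N at most.

In the last pictures the shaft and pin show through their holes. The plate lies flat with its corners where the seated height predicts, the tray is out in front, and nothing else looks moved. The arm is clear of everything, about 140 mm above the hook. No check failed. The two cameras disagreed on the shaft by up to about 5 mm at its tip, and the contact forces settled that during insertion. The mug was partly hidden by the arm in the last top view, though the scene view shows it in place.

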